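# Hang up the horn spanner and hold the bath lid half open

## Task

The steel spanner with the hanging eye has been left on the closed lid of the ultrasonic bath: hang it by its eye on the hook of the clamp stand and let go of it. Then lift the bath's lid by the bar handle on its front and hold it half open, at 45 degrees, for a colleague to take out samples; the lid falls shut if let go, so finish while still holding it still. Leave the other things on the bench where they are.

Things in the scene. Friction and masses are not known exactly. Their poses are not given: they have to be found in the camera images.
- bath: Ultrasonic bath, a fixed steel open-topped tank 220 (x) x 280 (y) x 120 mm high with a flat lid of the same outline 12 mm thick on top, so the closed lid's upper face is 132 mm above the bench. Origin: centre of its underside; x points from the front (handle side, white panel with knobs, towards the robot) to the back (hinge side), z up. It stands left or right of the robot's centre line.
- lid (a joint): Opening angle of the bath lid in rad: 0 closed, grows as the front edge rises, stops at 1.2; 45 degrees = 0.785. Grey plastic lid, 0.2 to 0.5 kg, hinged along the tank's rear top edge, no stay: it always falls shut by its weight (at most about 3 N needed at the handle).
- lid_handle (a point): Middle of the lid's bar handle: a round horizontal steel bar, 12 mm diameter, 130 mm long, parallel to the lid's front edge and 50 mm in front of it (free gap 44 mm to the tank's front), held by one 10 mm post near each end (110 mm clear between the posts). Its centre is 126 mm above the bench when closed and 270 mm from the hinge line. It is round, so it can turn between finger pads as the lid rises. The axes turn with the lid; closed they are those of the bath.
- lid_hinge (a point): Middle of the lid's hinge line, at the rear top edge of the tank, 120 mm above the bench; the lid turns about this point's y axis (horizontal, along the rear edge). The handle bar lies 6 mm above and 270 mm in front (-x) of it when closed.
- spanner: The spanner, plain steel, 0.14 to 0.28 kg, 184 mm long, lying flat on the lid. Shaft 106 mm long, 18 mm wide, 12 mm thick; an open jaw 46 mm wide, 8 mm thick at one end, a closed ring (the eye) at the other. Origin: middle of the shaft, on its underside (about the centre of mass); x points along the shaft to the eye, z up out of its upper face.
- spanner_eye (a point): Centre of the spanner's hanging eye: round hole 26 mm diameter in a ring 42 mm outside, 8 mm thick, flush with the shaft's underside; 67 mm from the spanner's origin along +x and 4 mm above its underside. Axes as the spanner's.
- stand: Clamp stand, fixed: dark steel base plate 190 (x) x 120 x 12 mm, upright rod 12 mm diameter up to 327 mm at the origin, a clamp block near 250 mm, and one hook towards the stand's -x (roughly towards the robot). Origin: centre of the underside; z up.
- hook_tip (a point): Top end of the hook's upturned tip: round steel wire 7 mm diameter. The hook's arm runs from the clamp block to -x, sloping down 8 mm to a level outer part 22 mm long whose centre line is 240 mm above the bench, then turns up for the last 33 mm; the tip is 75 mm in front of the rod and 273 mm above the bench. An eye lowered over the tip 33 mm lands on the arm, and a tool let go there swings down and hangs. Axes as the stand's.
- hook_seat (a point): Point on the centre line of the hook's level arm 10 mm behind the tip, 240 mm above the bench. A hung tool may rest anywhere along the arm between tip and clamp block. Axes as the stand's.
- beaker: Bystander: glass beaker, 60 mm diameter, 75 mm high, near the robot's centre line. Origin: centre of underside.
- jar: Bystander: amber jar with lid, 48 mm diameter, 60 mm high, near the centre line. Origin: centre of underside.
- horn_tip: Bystander: dark steel stepped horn tip standing on end, 36 mm diameter foot, 75 mm high, near the centre line at the back. Origin: centre of underside.
- reagent: Bystander: white plastic bottle, 68 mm diameter, 130 mm high, on the left. Origin: centre of underside.
- dish: Bystander: shallow glass dish, 90 mm diameter, 18 mm high, front right. Origin: centre of underside.
- wrench: Bystander: small wrench 130 mm long lying on the bench, front left. Origin: its middle.
- tray: Bystander: white open tray 100 x 100 x 35 mm on the right. Origin: centre of underside.
There are look-alikes about, which are no part of the job. Leave any pink or purple look-alike of the spanner alone.

How it is judged (in metres and radians):
On the way, in this order (a step that is already met when the one before it is completed fails the run):
1. the spanner hangs by its eye on the hook, let go, with the lid still closed (x of spanner_eye in the frame of stand between -0.085 and -0.008 m and y of spanner_eye in the frame of stand between -0.02 and 0.02 m and z of spanner_eye in the frame of stand between 0.215 and 0.25 m and angle between spanner's own x axis and vertical below 0.5 rad and contact force between spanner and stand above 0.3 N and contact force between spanner and the arm below 0.1 N and contact force between spanner and the fingers below 0.1 N and value of joint lid below 0.1 rad), for 0.3 s.
2. the lid is lifted and held at 45 degrees (value of joint lid between 0.68 and 0.89 rad and contact force between the fingers and bath above 0.3 N and velocity of joint lid between -0.1 and 0.1 rad/s), for 0.3 s.
At the end, for the whole second after the job is handed in: Fingers touch the lid (over 0.3 N) and hold it still (under 0.1 rad/s) at 0.68 to 0.89 rad (45 degrees, 6 either way); the spanner hangs at rest on the hook, eye up within 0.5 rad of vertical, eye within 20 mm sideways of the arm, 215 to 250 mm high, touched by neither robot nor bath (all of step 2 and x of spanner_eye in the frame of stand between -0.085 and -0.008 m and y of spanner_eye in the frame of stand between -0.02 and 0.02 m and z of spanner_eye in the frame of stand between 0.215 and 0.25 m and angle between spanner's own x axis and vertical below 0.5 rad and contact force between spanner and stand above 0.3 N and contact force between spanner and the arm below 0.1 N and contact force between spanner and the fingers below 0.1 N and linear speed of spanner below 0.1 m/s and contact force between spanner and bath below 0.1 N); the arm keeps its last pose, push and grip.
It fails at once if a bystander is moved by more than 30 mm (distance of any of beaker, jar, horn_tip, reagent, dish, wrench, tray from where it was at the start of the episode above 0.03 m).
It also fails if it takes over 70 s, if anything falls off the work surface, if the arm or the gripper's body presses on something with over 40 N, if the wrist force passes 120 N, or if a joint passes its speed limit or range.

## Robot

A 6-joint arm with a two-finger parallel gripper is mounted at the origin on the work surface. World frame = base frame: x ahead of the robot, y to its left, z up, the work surface at z = 0. Lengths are in mm, angles in rad, forces in N, time in s.
With the tool pointing down it reaches from about 250 to 775 mm from the base axis. Payload 4 kg.
Tool frame: the origin (TCP) lies at the very end of the fingers, on their centre line; the grasp point (between the pads) lies 19 mm behind it; z points along the fingers, y is the direction in which the jaws open and shut (so a half turn about z gives the same grasp; the last joint's range is limited). The gripper opens to 85 mm and grips with 20 to 120 N. Pads are 22 mm wide; open, the fingers measure 114 mm over their backs; the gripper's body (76 mm by 85 mm) begins 54 mm behind the grasp point. The pads swing forward as they close: fully open they stand 13 mm farther back than shut.
Start: joints at [1.078, 0.087, 1.371, -0, 1.684, -0.103], TCP at [209.013, 508.757, 203.741] pointing down, gripper open.
Joint ranges: [-3.1, 3.1], [-0.76, 2.03], [0.27, 2.55], [-1.08, 4.22], [0.17, 2.65], [-2.57, 2.57]. Speed limits (rad/s): [2.79, 2.79, 3.14, 3.14, 3.14, 3.14].

## Interface

Orientations are given as a unit quaternion [w, x, y, z].
In Python, from plant import bot, vision, hand_in gives the robot as it stands.
- The arm moves only by the tool send_rows, never from a script. Its argument "motion" is a list of rows, each a list of 6 numbers: the shift along the tool's x, y, z in mm, then the turn, a rotation vector about the tool's x, y, z in rad. In form: [[x, y, z, wx, wy, wz], ...]. A call has 1 to 8 rows; each row is the pose to reach, as a shift and turn from the pose measured when the call began, along the tool's axes at that moment; what a row does not reach only later rows make up. A row lasts 1/8 s, in which the tool goes at most 62.5 mm and 10.7 degrees, less where a joint would pass 70% of its speed; a pose out of reach is approached as far as the arm can. A call with a gripper value outside its range is refused whole. "claw" is the closure in counts, from 0 (fully open) to 255 (shut), set as the call begins (left out, the last holds). The fingers move at their own pace and stop on an object; "grip_force" is the grip in N (left out, the last holds). Time passes only in rows, so rows that repeat a pose let the fingers close. It gives the time, the measured TCP pose, the force and the opening at its end, in the units of the state.
- bot.observe(): the state, without advancing time (a new reading comes with each control period).
- vision.grab_frame(name): name is "scene" or "top"; returns (picture, depth): 420x560x3 uint8, red, green, blue; 420x560 float32, mm along the optical axis (not along the pixel's ray), 0 where there is no reading.
- vision.camera_info(name): a dict with "camera_matrix" (3x3 intrinsics, pixels), "dist" ([k1, k2, p1, p2, k3] as OpenCV has them; the pictures are not rectified), "extrinsics" (4x4, takes a point from camera to world coordinates). Camera axes: x right, y down, z forward; pixel columns grow to the right and rows downward; lengths in mm; the calibration is good to about 2 mm. A picture is of the moment at which its call begins. camera_info takes no time and is no camera call.
- hand_in(): hands the job in, once; it reports no verdict.
Trained networks look in the newest picture that a camera, given by its name, has taken for a name from the list of things; names that differ only in an ending like _2 or _b are one class to them, and where a whole thing is asked for, a point or a joint stands for the part that bears it (a point fixed in the world has none). Each returns a list of dicts, best first, with "p" (0 to 1); they miss things now and then, are a little off and sometimes report something else, mostly with a low value. They report only what shows in the picture. A call takes as long as a camera call. They do not tell look-alikes from the thing itself.
- vision.boxes_of(camera, query): "bbox" ([left, top, right, bottom] in pixels, round what is visible of it).
- vision.trace(camera, query): "region" (420x560 bool, what is visible of it) and "bbox" ([left, top, right, bottom] in pixels, round what is visible of it).
- vision.pinpoint(camera, query): "pixel" ([column, row] in pixels: a listed point, or the origin of a listed thing).
The state is a dict: "t": time; "joint_pos": joint angles; "joint_vel": joint speeds; "joint_efforts": joint torques, N m; "eef_pos": TCP position; "orientation": TCP orientation; "ft_force": force on the tool from outside, world axes, zero at the start; "ft_torque": the same for the moment, N m; "opening": opening from 0.0 (shut) to 1.0 (fully open).
Only numpy, scipy, OpenCV 4.12 (cv2) and the standard library are available. Lean on these libraries where they do the work, as an engineer would, in place of code of your own. Each camera call takes 0.05 s, during which the arm holds its last target.

## Working session

There is one attempt and no reset: what is moved stays moved. The work goes in short steps, Python scripts to look and compute and a tool call to move; the robot and the scene stay as the last step left them, time stands still between calls to the robot, and variables do not carry over. Pictures are saved under pics/ and viewed, and the job is handed in when it is done.

Besides the shell and the picture viewer there is one more tool, called after ">>>" in YAML: its name, and indented under it one key for each argument. send_rows: Moves the arm, as the interface text tells. Its arguments: {"type":"object","properties":{"motion":{"type":"array"},"claw":{"type":"number"},"grip_force":{"type":"number"}},"required":["motion"]}

```bash
mkdir -p pics; ls
python3 - <<'E'
from plant import bot, vision
import cv2
print(bot.observe())
for n in("scene","top"):
    p,d=vision.grab_frame(n); cv2.imwrite(f"pics/{n}0.png",p[:,:,::-1])
    print(vision.camera_info(n))
E
```

```text
pics
{'t': 0.0, 'joint_pos': array([ 1.07791912e+00,  8.79740069e-02,  1.37229248e+00,  1.24511850e-05,
        1.68358368e+00, -1.03087308e-01]), 'joint_vel': array([ 0.00103012, -0.00125764,  0.0010397 ,  0.00100916, -0.00152632,
        0.00069043]), 'joint_efforts': array([-1.27262570e-04, -3.51880610e+01, -3.13268602e+01, -4.41270367e-04,
        1.12358810e-02,  9.92331678e-06]), 'eef_pos': array([208.72184409, 508.24625095, 202.50940785]), 'orientation': array([-3.37308911e-04,  1.93662669e-01,  9.81067529e-01, -1.07719959e-03]), 'ft_force': array([-0.28223941,  0.12604928,  1.03084311]), 'ft_torque': array([-0.0177808 ,  0.05159547, -0.00046332]), 'opening': 1.0025011054251214}
{'camera_matrix': array([[444.60403192,   0.        , 284.44504924],
       [  0.        , 444.60403192, 211.2547281 ],
       [  0.        ,   0.        ,   1.        ]]), 'dist': array([0.03933999, 0.        , 0.        , 0.        , 0.        ]), 'extrinsics': array([[ 7.70888086e-01,  4.99546538e-01, -3.95202245e-01,
         1.13341023e+03],
       [ 6.36819493e-01, -6.17942446e-01,  4.61094422e-01,
        -6.96632564e+02],
       [-1.38741192e-02, -6.07124690e-01, -7.94485443e-01,
         1.40619098e+03],
       [ 0.00000000e+00,  0.00000000e+00,  0.00000000e+00,
         1.00000000e+00]])}
{'camera_matrix': array([[468.00996026,   0.        , 269.2306377 ],
       [  0.        , 468.00996026, 207.1385225 ],
       [  0.        ,   0.        ,   1.        ]]), 'dist': array([0.01060627, 0.        , 0.        , 0.        , 0.        ]), 'extrinsics': array([[-1.51749146e-02, -9.80947015e-01,  1.93681892e-01,
         1.81304725e+02],
       [-9.99883120e-01,  1.52482988e-02, -1.11196651e-03,
         2.14972689e+01],
       [-1.86253913e-03, -1.93676128e-01, -9.81063753e-01,
         1.76891348e+03],
       [ 0.00000000e+00,  0.00000000e+00,  0.00000000e+00,
         1.00000000e+00]])}
```

View pics/scene0.png

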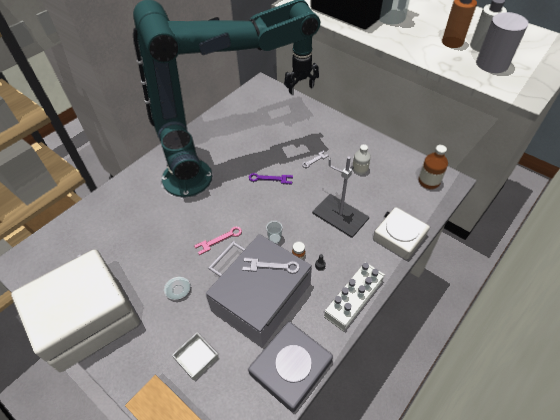

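View pics/top0.png

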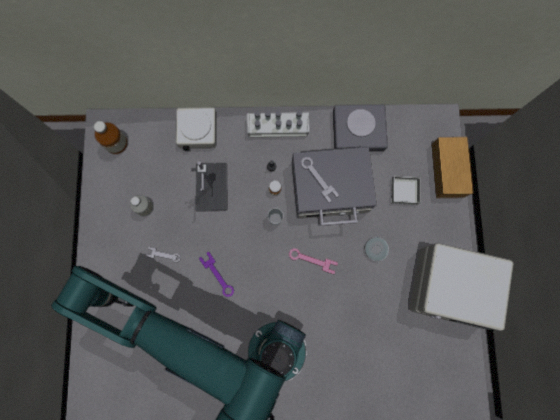

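The scene picture shows four candidates for the spanner. In the top view they are grey on the bath lid (320,178), pink on the bench (312,260), purple (217,275) and a small steel wrench (163,255). By the description I want the grey one on the lid. Its eye is at about (308,163), top left. The stand is at about (205,185), with the bath on the right (y<0).

```bash
cat > h.py <<'E'
import numpy as np, cv2
from plant import bot, vision
def info(n):
    c=vision.camera_info(n); return c["camera_matrix"],c["dist"],c["extrinsics"]
def ray(n,px):
    K,D,E=info(n)
    u=cv2.undistortPoints(np.array(px,float).reshape(-1,1,2),K,D).reshape(-1,2)
    return np.c_[u,np.ones(len(u))]@E[:3,:3].T, E[:3,3]
def atz(n,px,z):
    r,o=ray(n,px); return o+r*((z-o[2])/r[:,2])[:,None]
def cloud(n,d):
    v,u=np.nonzero(d>0); r,o=ray(n,np.c_[u,v]); 
    P=np.full(d.shape+(3,),np.nan); P[v,u]=o+r*d[v,u][:,None]; return P
def proj(n,pts):
    K,D,E=info(n); R=E[:3,:3].T; t=-R@E[:3,3]
    return cv2.projectPoints(np.array(pts,float).reshape(-1,1,3),cv2.Rodrigues(R)[0],t,K,D)[0].reshape(-1,2)
def tri(pa,pb):
    ra,oa=ray("top",[pa]);rb,ob=ray("scene",[pb]);ra=ra[0]/np.linalg.norm(ra);rb=rb[0]/np.linalg.norm(rb)
    s=np.linalg.lstsq(np.c_[ra,-rb],ob-oa,rcond=None)[0]
    p,q=oa+s[0]*ra,ob+s[1]*rb
    return (p+q)/2,np.linalg.norm(p-q)
def crop(n,p,x0,y0,x1,y1,k,f): cv2.imwrite(f,cv2.resize(p[y0:y1,x0:x1,::-1],None,fx=k,fy=k,interpolation=cv2.INTER_CUBIC))
E
python3 - <<'E'
from h import *
np.set_printoptions(precision=1,suppress=True)
F={}
for n in("scene","top"):
    F[n]=vision.grab_frame(n)
crop("top",F["top"][0],280,130,390,240,5,"pics/c1.png")
crop("scene",F["scene"][0],200,220,320,340,5,"pics/c2.png")
crop("top",F["top"][0],170,145,250,225,7,"pics/c3.png")
crop("scene",F["scene"][0],300,140,380,240,6,"pics/c4.png")
for q in("spanner_eye","spanner","lid_handle","lid_hinge","hook_tip","hook_seat","stand","bath"):
    for n in("top","scene"):
        print(q,n,[(np.array(o["pixel"]),round(o["p"],2)) for o in vision.pinpoint(n,q)[:4]])
P=cloud("top",F["top"][1])
m=(abs(P[...,2]-132)<4); 
v,u=np.nonzero(m); print(len(v))
np.savez("f0.npz",tp=F["top"][0],td=F["top"][1],sp=F["scene"][0],sd=F["scene"][1])
E
```

```text
spanner_eye top [(array([307.1, 163.8]), 0.73), (array([227.8, 291.3]), 0.66), (array([291. , 254.6]), 0.56), (array([201.1, 192.8]), 0.46)]
spanner_eye scene [(array([252.6, 177.2]), 0.82), (array([289.9, 268. ]), 0.81), (array([235. , 231.5]), 0.55)]
spanner top [(array([311.4, 259.4]), 0.8), (array([219.7, 276.1]), 0.65), (array([316.5, 178.2]), 0.64), (array([332.4, 185.1]), 0.35)]
spanner scene [(array([270.9, 267. ]), 0.91), (array([219.7, 238.1]), 0.57), (array([267.7, 178.8]), 0.51)]
lid_handle top [(array([338.9, 224.2]), 0.93)]
lid_handle scene [(array([221. , 256.6]), 0.86)]
lid_hinge top [(array([330.8, 152.1]), 0.75)]
lid_hinge scene [(array([282.6, 299. ]), 0.83), (array([269.8, 266. ]), 0.45)]
hook_tip top [(array([200.8, 192.3]), 0.83), (array([377.1, 255.2]), 0.38)]
hook_tip scene [(array([326.5, 155.2]), 0.77), (array([290.9, 268.2]), 0.71), (array([274.4, 235.1]), 0.54)]
hook_seat top [(array([202.8, 187.4]), 0.6)]
hook_seat scene [(array([330.6, 165. ]), 0.79), (array([193.5, 361.9]), 0.42)]
stand top [(array([211.8, 185.6]), 0.59)]
stand scene [(array([272.3, 235. ]), 0.67), (array([261. , 298.7]), 0.63), (array([338. , 212.5]), 0.6)]
bath top [(array([331.2, 183.5]), 0.63)]
bath scene [(array([259.1, 299.9]), 0.6)]
3535
```

View pics/c1.png

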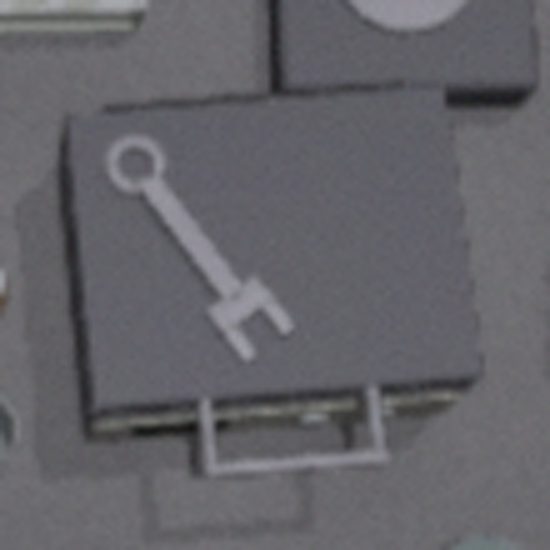

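View pics/c2.png

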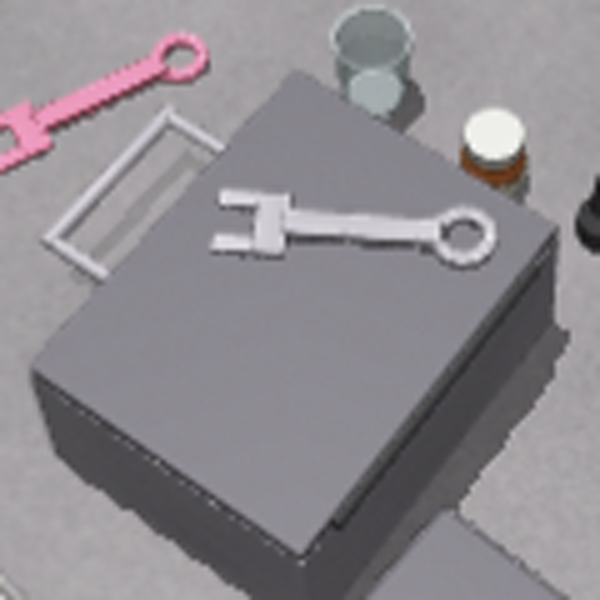

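View pics/c3.png

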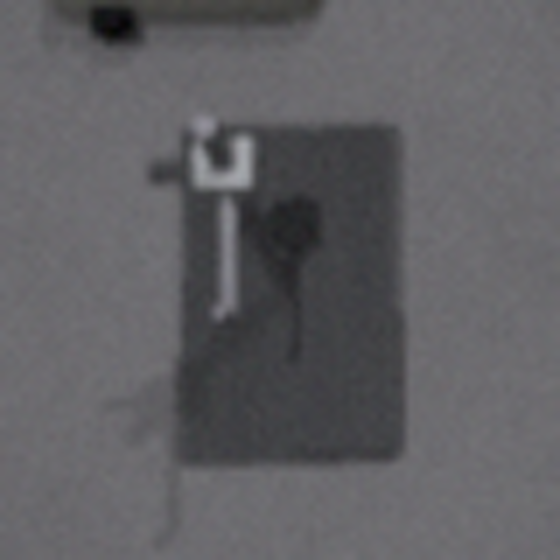

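View pics/c4.png

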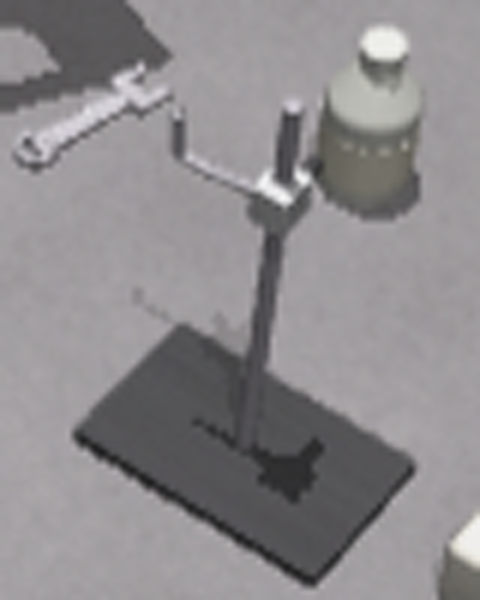

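```bash
cat > fit.py <<'E'
from h import *
from scipy.optimize import least_squares
np.set_printoptions(precision=2,suppress=True)
def px(pts,k,x0,y0): return (np.array(pts,float)+.5)/k-.5+[x0,y0]
T1=lambda p:px(p,5,280,130); S1=lambda p:px(p,5,200,220); T2=lambda p:px(p,7,170,145); S2=lambda p:px(p,6,300,140)
def fit(name,obs,x0):
    def W(q,L):
        c,s=np.cos(q[2]),np.sin(q[2]); L=np.array(L,float); return np.c_[q[0]+c*L[:,0]-s*L[:,1],q[1]+s*L[:,0]+c*L[:,1],L[:,2]]
    f=lambda q:np.concatenate([(proj(n,W(q,L))-P).ravel() for n,L,P in obs])
    r=least_squares(f,x0,loss="soft_l1",x_scale=[10,10,.1]); print(name,r.x); 
    for (n,L,P) in obs: print(n,(proj(n,W(r.x,L))-P).round(1).tolist())
    return r.x
b=fit("bath",[("top",[[110,140,132],[110,-140,132],[-110,-140,132],[-110,140,132],[-160,60,126],[-160,-60,126]],T1([[70,113],[445,92],[480,378],[90,412],[210,468],[380,458]])),
 ("scene",[[-110,140,132],[110,140,132],[110,-140,132],[-110,-140,132],[-160,60,126],[-160,-60,126]],S1([[297,70],[557,230],[303,555],[35,370],[168,112],[48,238]]))],[500,-150,0])
s=fit("stand",[("top",[[95,60,12],[95,-60,12],[-95,-60,12],[-95,60,12],[0,0,327]],T2([[182,126],[400,125],[405,462],[180,462],[204,127]])),
 ("scene",[[-95,60,12],[-95,-60,12],[95,-60,12],[95,60,12],[0,0,327],[-75,0,273],[-75,0,240]],S2([[180,325],[75,435],[315,580],[415,465],[293,103],[178,108],[180,155]]))],[500,200,0])
print("tip pred px",proj("top",[[s[0]-75*np.cos(s[2]),s[1]-75*np.sin(s[2]),273]]))
d=np.load("f0.npz"); P=cloud("top",d["td"]); print("lid depth z",np.nanmedian(P[165:200,345:365,2]))
for n,p,z in(("top",d["tp"],140),("scene",d["sp"],140)):
    hsv=cv2.cvtColor(p,cv2.COLOR_RGB2HSV); g=p.astype(int).mean(2)
    M=np.zeros(g.shape,bool)
    if n=="top": M[155:203,299:341]=1; bg=np.median(g[150:200,345:365])
    else: M[256:274,240:300]=1; bg=np.median(g[275:290,245:280])
    M&=(g>bg+25); v,u=np.nonzero(M); W=atz(n,np.c_[u,v],z)[:,:2]
    c,(w,h),a=cv2.minAreaRect(W.astype(np.float32)); print(n,len(u),c,w,h,a,W.min(0),W.max(0))
    eye={"top":T1([[136,164]]),"scene":S1([[466,237]])}[n]; print("eye",atz(n,eye,140))
    # shaft
    E=atz(n,eye,140)[0,:2]; r=np.linalg.norm(W-E,axis=1); S=W[(r>25)&(r<112)]
    m=S.mean(0); ev=np.linalg.svd(S-m)[2][0]; print("shaft mean",m,"dir",np.degrees(np.arctan2(*ev[::-1])),"dist",np.linalg.norm(m-E), "eye dir",np.degrees(np.arctan2(*(E-m)[::-1])))
print("tri eye",tri(T1([[136,164]])[0],S1([[466,237]])[0]))
E
python3 fit.py
```

```text
bath [ 607.79 -216.78    0.06]
top [[-0.7, -0.3], [0.6, -2.0], [1.1, -0.4], [0.9, -1.0], [0.5, 0.1], [0.1, -0.6]]
scene [[-0.1, -1.3], [0.5, -1.6], [-0.8, -0.3], [-2.0, -1.9], [0.1, -0.0], [0.8, -0.5]]
stand [616.58 241.89   0.01]
top [[0.4, -0.4], [0.0, -0.9], [-0.5, -1.2], [0.2, -0.5], [0.5, -0.7]]
scene [[-0.2, -1.2], [-0.5, -1.2], [-0.3, -0.4], [0.4, -1.2], [-0.1, 0.0], [-0.2, 0.5], [-1.2, -0.9]]
tip pred px [[201.44 188.76]]
lid depth z 129.22126843539445
top 276 (607.364990234375, -157.8721466064453) 183.065185546875 42.95958709716797 34.464210510253906 [ 521.83 -226.09] [ 686.01 -101.02]
eye [[ 665.6  -118.64  140.  ]]
shaft mean [ 609.34 -157.45] dir -145.53333424279532 dist 68.34390276464825 eye dir 34.60550411072131
scene 316 (609.384765625, -162.5505828857422) 182.33233642578125 44.59400939941406 34.33452606201172 [ 523.53 -231.67] [ 688.47 -100.03]
eye [[ 670.84 -121.39  140.  ]]
shaft mean [ 612.06 -158.04] dir 34.71651131871415 dist 69.27114255333673 eye dir 31.94339516307696
tri eye (array([ 668.01, -118.78,  133.19]), np.float64(1.1767987967431923))
```

The grey spanner on the lid is confirmed in the crop: eye near top px (307,162), jaw towards the handle. The origin is about (610.5,-158) with yaw 34.5°, and the bath and stand fits agree to within about 1–2 px. Next I move above it.

```bash
cat > mv.py <<'E'
from h import *
from scipy.spatial.transform import Rotation as Ro
np.set_printoptions(precision=3,suppress=True)
def pose(yang,a,az=0.0):
    """tool with jaw(y) azimuth yang when down; then pitched by a so that z tips toward horizontal azimuth az"""
    y=np.array([np.cos(yang),np.sin(yang),0]); z=np.array([0,0,-1.]); R=np.c_[np.cross(y,z),y,z]
    ax=np.array([-np.sin(az),np.cos(az),0])
    return Ro.from_rotvec(-a*ax)*Ro.from_matrix(R)
def go(p,R):
    s=bot.observe(); q=s["orientation"]; C=Ro.from_quat([q[1],q[2],q[3],q[0]])
    print("t",round(s["t"],2),"pos",s["eef_pos"],"q",s["joint_pos"],"F",s["ft_force"],"op",s["opening"])
    print("row",C.inv().apply(np.array(p)-s["eef_pos"]).round(1),(C.inv()*R).as_rotvec().round(3))
def here():
    s=bot.observe(); q=s["orientation"]; return s,Ro.from_quat([q[1],q[2],q[3],q[0]])
E
python3 - <<'E'
from mv import *
R=pose(np.radians(-55.5),0); print(R.as_matrix(), pose(-np.pi/2,.7).apply([0,0,1]))
go([610.5,-158,260],R)
E
```

```text
[[ 0.824  0.566  0.   ]
 [ 0.566 -0.824  0.   ]
 [ 0.     0.    -1.   ]] [ 0.644  0.    -0.765]
t 1.0 pos [209.029 508.742 203.759] q [ 1.078  0.087  1.371 -0.     1.684 -0.103] F [0.171 0.075 1.288] op 1.0005199734543557
row [-624.7 -464.2  -56.3] [ 0.   -0.    2.15]
```

>>> send_rows:
  motion:
    - [-625, -464, -56, 0, 0, 2.15]
    - [-625, -464, -56, 0, 0, 2.15]
    - [-625, -464, -56, 0, 0, 2.15]
    - [-625, -464, -56, 0, 0, 2.15]
    - [-625, -464, -56, 0, 0, 2.15]
    - [-625, -464, -56, 0, 0, 2.15]
    - [-625, -464, -56, 0, 0, 2.15]
    - [-625, -464, -56, 0, 0, 2.15]
  claw: 0
  grip_force: 60

```text
t: 2.0
eef_pos: [467.2, 79.7, 240.1]
orientation: [0.0, 0.812, 0.583, 0.001]
ft_force: [0.0, 1.2, -1.2]
opening: 0.999
```

Run:
```python
from mv import *
go([610.5,-158,260],pose(np.radians(-55.5),0))
```

```text
t 2.0 pos [467.224  79.75  240.099] q [ 0.049 -0.088  1.475  0.     1.754  0.374] F [ 0.048  1.169 -1.19 ] op 0.9994679036497588
row [-179.5  211.8  -19.8] [ 0.001 -0.001  0.643]
```

>>> send_rows:
  motion:
    - [-180, 212, -20, 0, 0, 0.643]
    - [-180, 212, -20, 0, 0, 0.643]
    - [-180, 212, -20, 0, 0, 0.643]
    - [-180, 212, -20, 0, 0, 0.643]
    - [-180, 212, -20, 0, 0, 0.643]
    - [-180, 212, -20, 0, 0, 0.643]
    - [-180, 212, -20, 0, 0, 0.643]

```text
t: 2.88
eef_pos: [610.3, -157.9, 260.0]
orientation: [-0.0, 0.955, 0.297, 0.001]
ft_force: [-0.7, -0.1, 0.6]
opening: 1.002
```

Run:
```python
from mv import *
p,d=vision.grab_frame("scene"); crop("scene",p,190,180,330,340,4,"pics/a1.png")
go([610.5,-158,150],pose(np.radians(-55.5),0))
```

```text
t 2.92 pos [ 610.274 -157.535  260.385] q [-0.343  0.266  1.052  0.001  1.822  0.624] F [-0.191  0.566  0.051] op 1.0058111394791411
row [ -0.2   0.5 110.4] [ 0.    -0.002  0.001]
```

View pics/a1.png

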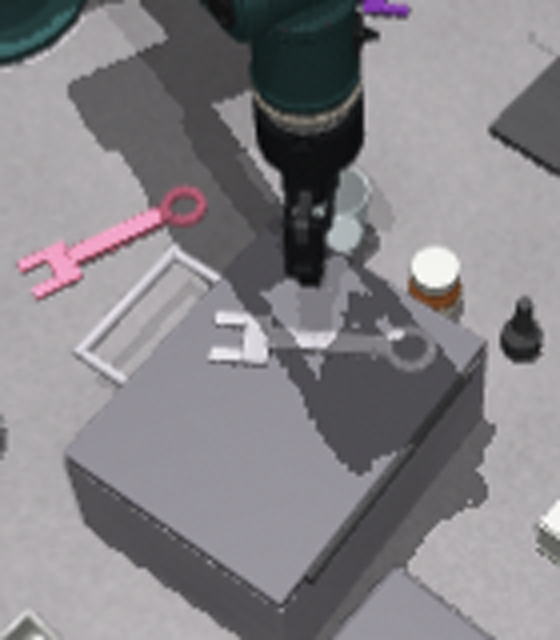

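The gripper is over the shaft and in line with it (shaft around crop px (310,335)). Next is the descent and grip.

>>> send_rows:
  motion:
    - [0, 0, 60, 0, 0, 0]
    - [0, 0, 100, 0, 0, 0]
    - [0, 0, 115, 0, 0, 0]
    - [0, 0, 126, 0, 0, 0]
    - [0, 0, 126, 0, 0, 0]

```text
t: 3.55
eef_pos: [610.8, -157.2, 135.4]
orientation: [0.0, 0.955, 0.297, 0.001]
ft_force: [0.2, 0.2, 0.5]
opening: 1.002
```

>>> send_rows:
  motion:
    - [0, 0, 0, 0, 0, 0]
    - [0, 0, 0, 0, 0, 0]
    - [0, 0, 0, 0, 0, 0]
    - [0, 0, 0, 0, 0, 0]
    - [0, 0, 0, 0, 0, 0]
    - [0, 0, 0, 0, 0, 0]
    - [0, 0, 0, 0, 0, 0]
  claw: 255
  grip_force: 70

```text
t: 4.42
eef_pos: [610.8, -157.2, 135.3]
orientation: [0.0, 0.955, 0.297, 0.001]
ft_force: [0.0, 0.9, -0.6]
opening: -0.001
```

Run:
```python
from mv import *
p,d=vision.grab_frame("scene"); crop("scene",p,190,180,330,340,4,"pics/a2.png")
go([610.5,-158,134],pose(np.radians(-55.5),0))
```

```text
t 4.47 pos [ 610.836 -157.221  135.353] q [-0.342  0.286  1.275  0.001  1.579  0.624] F [ 0.12  -0.307 -0.015] op 0.001260832557927505
row [-0.7  0.4  1.4] [ 0.001 -0.002  0.002]
```

View pics/a2.png

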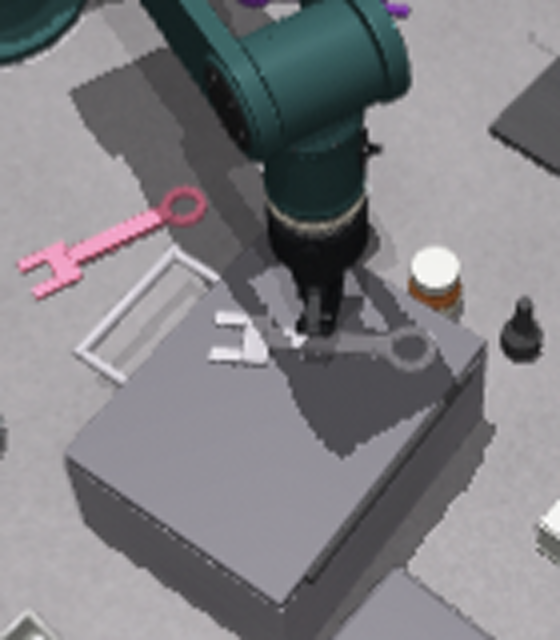

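Run:
```python
from mv import *
for z in (132,144,150,160): print(z,(proj("scene",[[610.8,-157.2,z]])-[190,180])*4, proj("top",[[610.8,-157.2,z]]))
p,d=vision.grab_frame("scene"); P=cloud("scene",d)
for r in range(254,268): print(r,[f"{P[r,c,0]:.0f},{P[r,c,1]:.0f},{P[r,c,2]:.0f}" for c in range(262,276,2)])
crop("scene",p,240,230,310,290,10,"pics/a3.png")
```

```text
132 [[327.248 342.29 ]] [[317.778 177.489]]
144 [[326.716 334.811]] [[318.113 176.632]]
150 [[326.448 331.034]] [[318.282 176.199]]
160 [[325.997 324.686]] [[318.567 175.471]]
254 ['557,-145,134', '561,-139,130', '629,-198,273', '634,-194,273', '639,-190,274', '640,-183,265', '631,-165,235']
255 ['559,-147,133', '565,-144,135', '609,-178,223', '633,-194,266', '638,-190,266', 'nan,nan,nan', '631,-165,228']
256 ['561,-149,131', '566,-145,131', '606,-175,209', '636,-196,267', '618,-170,215', '623,-166,216', '627,-161,214']
257 ['566,-154,136', '570,-149,134', '574,-144,131', '637,-198,264', '636,-189,251', '628,-171,221', '624,-158,201']
258 ['569,-158,137', '571,-151,131', '631,-200,255', '638,-199,261', '639,-192,254', '627,-171,214', '621,-156,189']
259 ['567,-157,127', '574,-154,131', '632,-202,252', '641,-202,262', '639,-192,248', '644,-189,249', '622,-157,186']
260 ['570,-160,129', '633,-212,261', '637,-207,258', '640,-202,255', '644,-198,254', '650,-196,258', '624,-159,183']
261 ['574,-164,131', '634,-214,259', '638,-209,257', '643,-206,258', '646,-200,254', '649,-195,250', '625,-160,179']
262 ['583,-173,146', '634,-214,253', '640,-211,255', '644,-207,255', '651,-205,259', '652,-198,252', '621,-157,165']
263 ['587,-177,150', '635,-215,249', '641,-212,252', '647,-210,256', '650,-205,252', '651,-197,242', '615,-150,143']
264 ['588,-179,147', '591,-173,142', '598,-171,147', '602,-165,143', '607,-162,144', '612,-157,143', '618,-153,144']
265 ['591,-182,148', '595,-177,145', '599,-172,143', '605,-169,144', '611,-165,146', '615,-160,144', '621,-158,148']
266 ['593,-184,146', '597,-180,145', '603,-176,145', '610,-174,151', '613,-168,145', '616,-162,141', '623,-160,146']
267 ['592,-185,139', '598,-181,140', '605,-178,144', '610,-175,146', '616,-172,148', '620,-166,144', '624,-161,143']
```

View pics/a3.png

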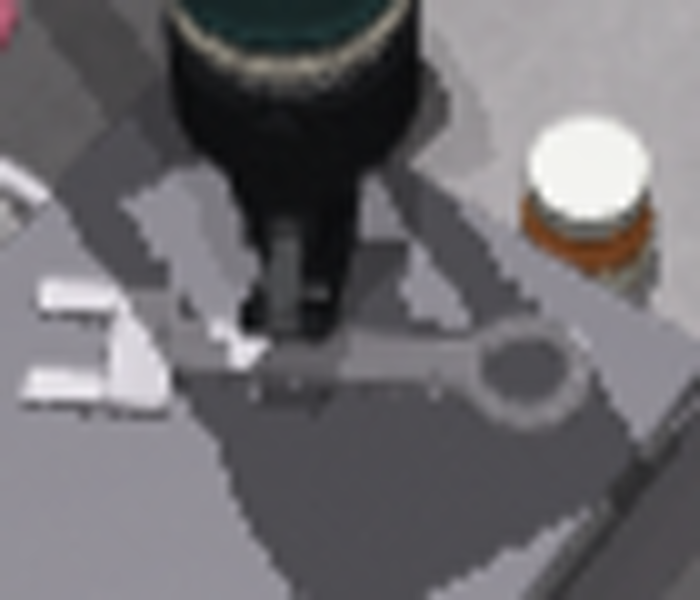

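The fingers closed to zero, and they look as if they are on top of or beside the shaft. I probe gently with the shut fingers to find where their ends really are.

>>> send_rows:
  motion:
    - [0, 0, 1, 0, 0, 0]
    - [0, 0, 2, 0, 0, 0]
    - [0, 0, 2, 0, 0, 0]

```text
t: 4.9
eef_pos: [610.7, -157.2, 133.1]
orientation: [0.0, 0.955, 0.297, 0.001]
ft_force: [0.6, 0.0, 0.5]
opening: 0.001
```

Run:
```python
from mv import *
go([610.5,-158,134],pose(np.radians(-55.5),0))
p,d=vision.grab_frame("top"); crop("top",p,270,110,390,230,5,"pics/a4.png")
P=cloud("scene",vision.grab_frame("scene")[1]); m=(P[...,2]>146)&(np.hypot(P[...,0]-611,P[...,1]+157)<25)
Q=P[m]; Q=Q[np.argsort(Q[:,2])]; print(len(Q)); print(Q[:12])
```

```text
t 4.9 pos [ 610.73  -157.196  133.118] q [-0.343  0.287  1.278  0.001  1.575  0.624] F [0.557 0.039 0.485] op 0.0014149997269834774
row [-0.6  0.5 -0.9] [ 0.001 -0.002  0.002]
275
[[ 602.911 -176.344  146.114]
 [ 605.497 -174.34   146.241]
 [ 603.167 -171.634  146.55 ]
 [ 610.781 -165.463  146.562]
 [ 630.988 -153.968  146.673]
 [ 613.274 -173.33   146.888]
 [ 626.147 -153.278  146.948]
 [ 623.615 -155.338  146.953]
 [ 618.729 -159.644  147.398]
 [ 601.019 -179.024  147.63 ]
 [ 608.745 -172.997  147.954]
 [ 616.782 -152.271  148.375]]
```

View pics/a4.png

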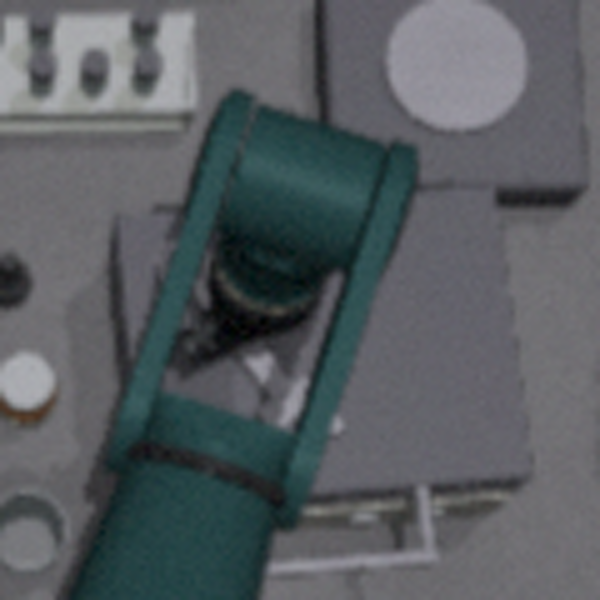

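>>> send_rows:
  motion:
    - [0, 0, 1, 0, 0, 0]
    - [0, 0, 2, 0, 0, 0]
    - [0, 0, 3, 0, 0, 0]
    - [0, 0, 3, 0, 0, 0]

```text
t: 5.5
eef_pos: [610.8, -157.2, 130.1]
orientation: [0.0, 0.955, 0.297, 0.001]
ft_force: [0.4, -0.4, -0.8]
opening: 0.004
```

>>> send_rows:
  motion:
    - [0, 0, 1, 0, 0, 0]
    - [0, 0, 2, 0, 0, 0]
    - [0, 0, 3, 0, 0, 0]
    - [0, 0, 3, 0, 0, 0]

```text
t: 6.0
eef_pos: [610.7, -157.2, 126.9]
orientation: [-0.0, 0.955, 0.297, 0.001]
ft_force: [-0.1, -0.1, 1.2]
opening: -0.001
```

Run:
```python
from mv import *
go([610.5,-158,134],pose(np.radians(-55.5),0))
p,d=vision.grab_frame("scene"); crop("scene",p,240,230,310,290,10,"pics/a5.png")
```

```text
t 6.0 pos [ 610.667 -157.152  126.926] q [-0.342  0.29   1.287  0.001  1.563  0.624] F [-0.067 -0.061  1.154] op -0.0013682139853533665
row [-0.6  0.6 -7.1] [ 0.001 -0.002  0.002]
```

View pics/a5.png

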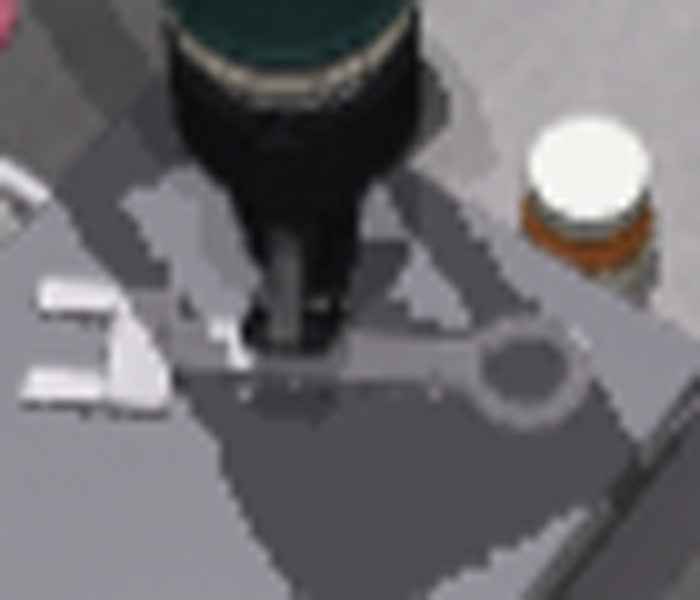

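At a reported TCP of 127 there is still no contact, so the real finger ends sit well above the reported TCP. I keep probing.

>>> send_rows:
  motion:
    - [0, 0, 1, 0, 0, 0]
    - [0, 0, 2, 0, 0, 0]
    - [0, 0, 2, 0, 0, 0]

```text
t: 6.42
eef_pos: [610.6, -157.1, 124.8]
orientation: [-0.0, 0.955, 0.297, 0.001]
ft_force: [-1.1, 0.3, -0.3]
opening: -0.003
```

>>> send_rows:
  motion:
    - [0, 0, 1, 0, 0, 0]
    - [0, 0, 2, 0, 0, 0]
    - [0, 0, 2, 0, 0, 0]

```text
t: 6.8
eef_pos: [610.5, -157.1, 122.7]
orientation: [-0.0, 0.955, 0.297, 0.001]
ft_force: [0.1, 0.1, -0.6]
opening: 0.002
```

Run:
```python
from mv import *
go([610.5,-158,134],pose(np.radians(-55.5),0))
p,d=vision.grab_frame("scene"); crop("scene",p,240,230,310,290,10,"pics/a6.png")
print(bot.observe()["joint_efforts"])
```

```text
t 6.8 pos [ 610.535 -157.097  122.685] q [-0.342  0.292  1.293  0.001  1.556  0.624] F [ 0.071  0.102 -0.639] op 0.0019646355683902734
row [ -0.5   0.7 -11.3] [ 0.    -0.002  0.002]
[ -0.001 -43.33  -30.72    0.006  -0.005  -0.   ]
```

View pics/a6.png

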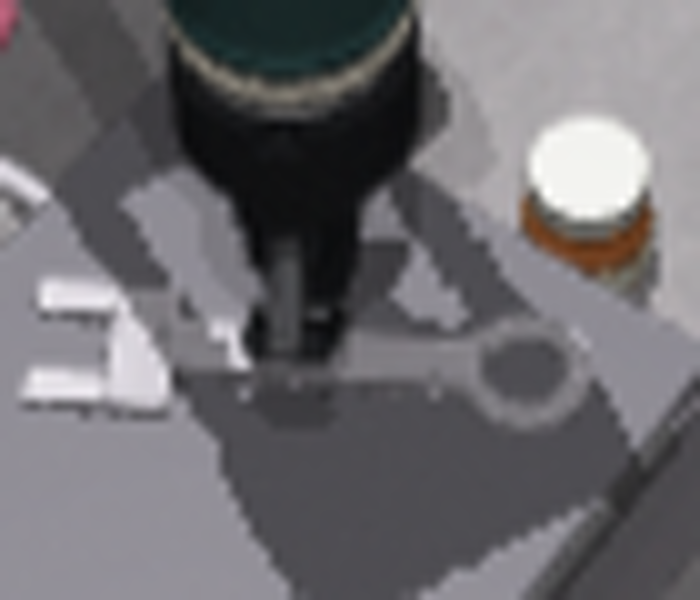

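Run:
```python
from mv import *
for z in (123,135,144,150,155,160): print(z,[((proj("scene",[[610.5+k*.566,-157-k*.824,z]])-[240,230])*10).round(0).tolist() for k in (0,8,14)])
for q in ("spanner_eye","spanner","lid_handle"):
  print(q,[(o["pixel"],o["p"]) for o in vision.pinpoint("scene",q)])
```

```text
123 [[[319.0, 369.0]], [[316.0, 390.0]], [[314.0, 406.0]]]
135 [[[317.0, 350.0]], [[315.0, 371.0]], [[313.0, 387.0]]]
144 [[[316.0, 336.0]], [[314.0, 357.0]], [[312.0, 373.0]]]
150 [[[316.0, 327.0]], [[313.0, 348.0]], [[311.0, 364.0]]]
155 [[[315.0, 319.0]], [[313.0, 340.0]], [[311.0, 356.0]]]
160 [[[315.0, 311.0]], [[312.0, 332.0]], [[310.0, 348.0]]]
spanner_eye [([292.0, 264.0], 0.96), ([252.7, 175.7], 0.57), ([236.6, 230.6], 0.52), ([180.4, 291.2], 0.2)]
spanner [([220.9, 238.7], 0.81), ([269.4, 179.8], 0.72), ([266.8, 265.4], 0.63)]
lid_handle [([225.3, 254.3], 0.74)]
```

Run:
```python
from mv import *
d=np.load("f0.npz"); p=d["sp"].copy()
crop("s",p,260,50,340,110,8,"pics/a7.png")
for z in (203.7,217,230,240):
  for k in(-42.5,0,42.5,57): print(z,k,((proj("scene",[[209+k*.38,508.8+k*.925,z]])-[260,50])*8).round(0).tolist())
```

```text
203.7 -42.5 [[261.0, 410.0]]
203.7 0 [[332.0, 384.0]]
203.7 42.5 [[402.0, 359.0]]
203.7 57 [[426.0, 351.0]]
217 -42.5 [[261.0, 389.0]]
217 0 [[332.0, 364.0]]
217 42.5 [[403.0, 338.0]]
217 57 [[426.0, 330.0]]
230 -42.5 [[261.0, 369.0]]
230 0 [[333.0, 343.0]]
230 42.5 [[403.0, 318.0]]
230 57 [[427.0, 309.0]]
240 -42.5 [[261.0, 353.0]]
240 0 [[333.0, 327.0]]
240 42.5 [[404.0, 302.0]]
240 57 [[428.0, 293.0]]
```

View pics/a7.png

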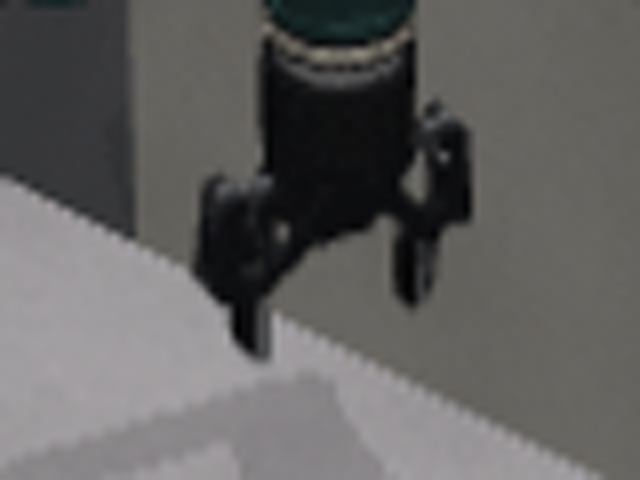

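In the start picture the open finger ends also project about 35 mm behind the reported TCP, which means about 22 mm when shut. So the reported frame is offset along the tool. I find the exact value by touch.

>>> send_rows:
  motion:
    - [0, 0, 1, 0, 0, 0]
    - [0, 0, 2, 0, 0, 0]
    - [0, 0, 2, 0, 0, 0]

```text
t: 7.38
eef_pos: [610.5, -157.1, 120.7]
orientation: [-0.0, 0.955, 0.297, 0.001]
ft_force: [0.8, 0.6, 0.0]
opening: -0.004
```

>>> send_rows:
  motion:
    - [0, 0, 1, 0, 0, 0]
    - [0, 0, 2, 0, 0, 0]
    - [0, 0, 2, 0, 0, 0]

```text
t: 7.75
eef_pos: [610.5, -157.1, 118.5]
orientation: [-0.0, 0.955, 0.297, 0.001]
ft_force: [0.3, -0.5, 0.4]
opening: 0.004
```

>>> send_rows:
  motion:
    - [0, 0, 1, 0, 0, 0]
    - [0, 0, 2, 0, 0, 0]
    - [0, 0, 2, 0, 0, 0]

```text
t: 8.12
eef_pos: [610.5, -157.1, 116.5]
orientation: [-0.0, 0.955, 0.297, 0.001]
ft_force: [-0.1, 0.2, 0.3]
opening: 0.001
```

Run:
```python
from mv import *
go([610.5,-158,134],pose(np.radians(-55.5),0))
p,d=vision.grab_frame("scene"); crop("scene",p,240,230,310,290,10,"pics/a8.png")
```

```text
t 8.12 pos [ 610.471 -157.072  116.547] q [-0.342  0.295  1.302  0.001  1.545  0.624] F [-0.067  0.231  0.289] op 0.0005141136083022834
row [ -0.5   0.8 -17.5] [-0.    -0.002  0.002]
```

View pics/a8.png

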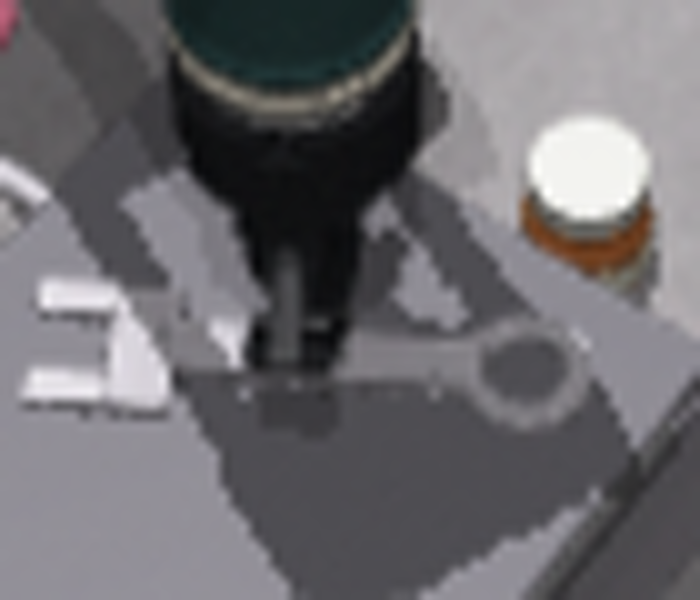

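>>> send_rows:
  motion:
    - [0, 0, 1, 0, 0, 0]
    - [0, 0, 2, 0, 0, 0]
    - [0, 0, 2, 0, 0, 0]

```text
t: 8.55
eef_pos: [610.5, -157.1, 116.5]
orientation: [0.0, 0.955, 0.297, 0.001]
ft_force: [-3.6, 0.4, 6.0]
opening: 0.001
```

>>> send_rows:
  motion:
    - [0, 0, 1, 0, 0, 0]
    - [0, 0, 2, 0, 0, 0]
    - [0, 0, 2, 0, 0, 0]

```text
t: 8.93
eef_pos: [610.6, -157.1, 116.4]
orientation: [0.001, 0.955, 0.298, 0.002]
ft_force: [-2.6, 0.9, 9.3]
opening: -0.004
```

>>> send_rows:
  motion:
    - [0, 0, 1, 0, 0, 0]
    - [0, 0, 2, 0, 0, 0]
    - [0, 0, 2, 0, 0, 0]

```text
t: 9.3
eef_pos: [610.6, -157.1, 116.5]
orientation: [0.001, 0.955, 0.298, 0.002]
ft_force: [-4.4, 2.1, 8.3]
opening: -0.002
```

Contact is at a reported z of 116.5 with the shaft top at 144, so the shut finger ends are 27.5 mm behind the reported TCP. I back off, open, and regrasp at reported z ≈ 106.

>>> send_rows:
  motion:
    - [0, 0, -20, 0, 0, 0]
    - [0, 0, -20, 0, 0, 0]
    - [0, 0, -20, 0, 0, 0]
    - [0, 0, -20, 0, 0, 0]
    - [0, 0, -20, 0, 0, 0]
    - [0, 0, -20, 0, 0, 0]
  claw: 0

```text
t: 10.05
eef_pos: [610.4, -157.1, 136.0]
orientation: [0.001, 0.955, 0.297, 0.002]
ft_force: [-0.2, -0.3, -0.3]
opening: 0.997
```

Run:
```python
from mv import *
go([610.5,-158,106],pose(np.radians(-55.5),0))
```

```text
t 10.05 pos [ 610.388 -157.094  135.981] q [-0.342  0.283  1.277  0.001  1.578  0.624] F [-0.211 -0.298 -0.295] op 0.997170767623401
row [-0.5  0.7 30. ] [ 0.003 -0.003  0.002]
```

>>> send_rows:
  motion:
    - [0, 0, 15, 0, 0, 0]
    - [0, 0, 30, 0, 0, 0]
    - [0, 0, 30, 0, 0, 0]
    - [0, 0, 30, 0, 0, 0]

```text
t: 10.55
eef_pos: [610.4, -157.1, 105.7]
orientation: [0.001, 0.955, 0.297, 0.002]
ft_force: [0.1, -0.1, 0.9]
opening: 1.001
```

>>> send_rows:
  motion:
    - [0, 0, 0, 0, 0, 0]
    - [0, 0, 0, 0, 0, 0]
    - [0, 0, 0, 0, 0, 0]
    - [0, 0, 0, 0, 0, 0]
    - [0, 0, 0, 0, 0, 0]
    - [0, 0, 0, 0, 0, 0]
    - [0, 0, 0, 0, 0, 0]
  claw: 255
  grip_force: 70

```text
t: 11.42
eef_pos: [610.8, -157.3, 106.3]
orientation: [0.001, 0.955, 0.297, 0.002]
ft_force: [-0.3, -0.4, 3.7]
opening: 0.185
```

Gripped at opening 0.185, which matches the shaft width. Lift and check.

>>> send_rows:
  motion:
    - [0, 0, -20, 0, 0, 0]
    - [0, 0, -60, 0, 0, 0]
    - [0, 0, -120, 0, 0, 0]
    - [0, 0, -150, 0, 0, 0]
    - [0, 0, -150, 0, 0, 0]
    - [0, 0, -150, 0, 0, 0]

```text
t: 12.18
eef_pos: [609.1, -156.8, 252.9]
orientation: [-0.001, 0.955, 0.298, 0.0]
ft_force: [-1.2, 0.3, -3.4]
opening: 0.184
```

Run:
```python
from mv import *
p,d=vision.grab_frame("scene"); crop("scene",p,220,150,360,290,4,"pics/b1.png")
go([475,241.5,290],pose(-np.pi/2,0))
```

```text
t 12.22 pos [ 608.926 -156.708  252.347] q [-0.343  0.264  1.071  0.001  1.808  0.624] F [ 0.277  0.177 -2.823] op 0.18443647479993688
row [ 116.  -403.9  -36.9] [-0.002  0.001  0.604]
```

View pics/b1.png

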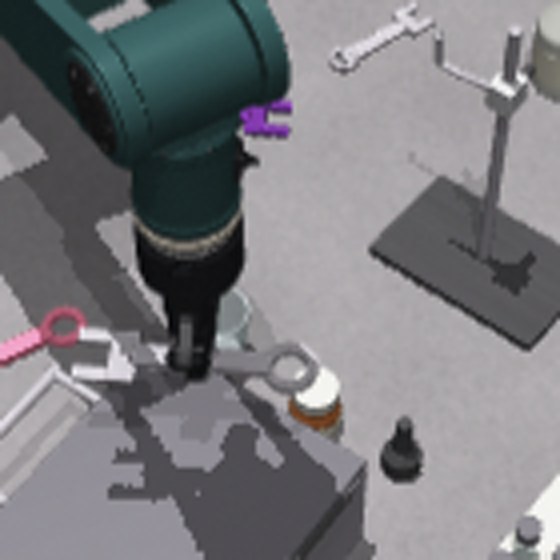

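Run:
```python
from mv import *
s,R=here()
px=(np.array([[291,367]])+.5)/4-.5+[220,150]
e=atz("scene",px,286)[0]; print("eye",e,"tool",R.inv().apply(e-s["eef_pos"]))
p,d=vision.grab_frame("top"); crop("top",p,270,110,390,230,5,"pics/b2.png")
print([(o["pixel"],o["p"]) for o in vision.pinpoint("scene","spanner_eye")],[(o["pixel"],o["p"]) for o in vision.pinpoint("top","spanner_eye")])
```

```text
eye [ 667.54 -119.56  286.  ] tool [ 69.328   2.658 -33.683]
[([237.3, 230.7], 0.85), ([292.6, 239.8], 0.59)] [([230.2, 289.2], 0.52)]
```

>>> send_rows:
  motion:
    - [116, -404, -37, 0, 0, 0.604]
    - [116, -404, -37, 0, 0, 0.604]
    - [116, -404, -37, 0, 0, 0.604]
    - [116, -404, -37, 0, 0, 0.604]
    - [116, -404, -37, 0, 0, 0.604]
    - [116, -404, -37, 0, 0, 0.604]
    - [116, -404, -37, 0, 0, 0.604]
    - [116, -404, -37, 0, 0, 0.604]

```text
t: 13.38
eef_pos: [473.5, 244.7, 290.3]
orientation: [-0.001, 1.0, 0.003, -0.0]
ft_force: [0.7, -0.5, -1.2]
opening: 0.182
```

Run:
```python
from mv import *
for n in("scene","top"):
  p,d=vision.grab_frame(n); 
  if n=="scene": crop(n,p,280,100,380,200,6,"pics/b3.png")
  else: crop(n,p,150,140,270,240,6,"pics/b4.png")
go([475,241.5,280],pose(-np.pi/2,0))
```

```text
t 13.47 pos [474.877 241.523 289.929] q [ 0.364  0.049  1.242 -0.     1.852  1.934] F [-0.823 -0.221 -1.437] op 0.1807187449779324
row [0.1 0.  9.9] [0.    0.001 0.001]
```

View pics/b3.png

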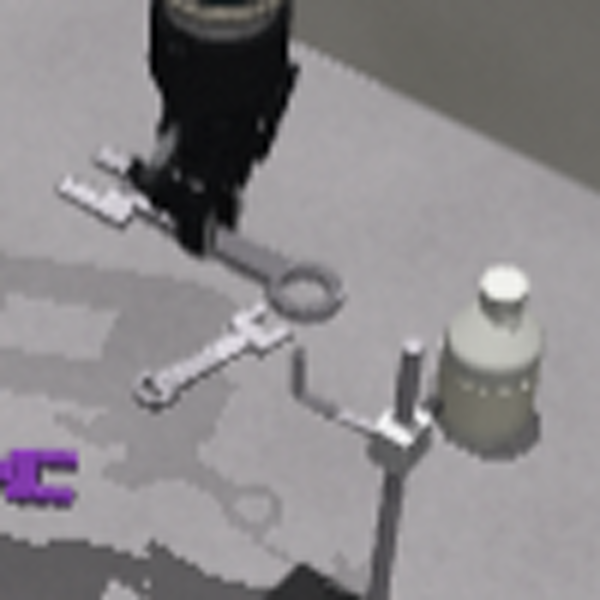

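View pics/b4.png

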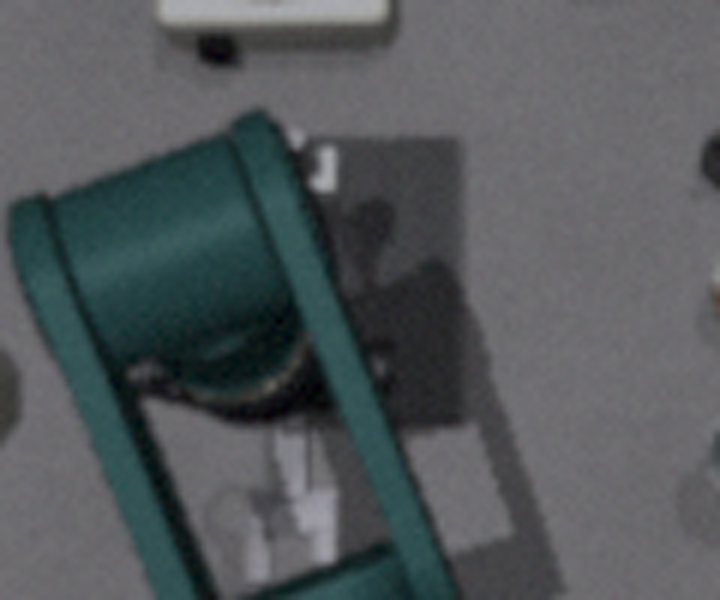

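The spanner is held level with its eye above the hook tip: in the scene crop the eye is at (304,292) and the tip at (298,350). The reference is what the scene camera would see if the eye were exactly over the tip.

Run:
```python
from mv import *
f=lambda p:(proj("scene",p)-[280,100]+.5)*6-.5
print(f([[541.6,241.1,319.6],[541.6,241.1,273],[542,241.5,319.6]]))
e=atz("scene",(np.array([[304,292]])+.5)/6-.5+[280,100],319.6)[0]; t=atz("scene",(np.array([[298.5,350]])+.5)/6-.5+[280,100],273)[0]; print(e,t)
s,R=here(); print(R.inv().apply(e-s["eef_pos"]))
print([(o["pixel"],o["p"]) for o in vision.pinpoint("scene","hook_tip")],[(o["pixel"],o["p"]) for o in vision.pinpoint("scene","spanner_eye")])
```

```text
[[301.606 293.902]
 [296.207 351.1  ]
 [302.586 293.824]]
[541.764 243.196 319.6  ] [542.12  242.661 273.   ]
[ 66.861  -1.576 -29.734]
[([327.4, 157.4], 0.8), ([262.2, 299.8], 0.6), ([299.6, 256.9], 0.52)] [([236.6, 233.4], 0.87), ([253.2, 177.4], 0.76)]
```

>>> send_rows:
  motion:
    - [0, 0, 20, 0, 0, 0]
    - [0, 0, 35, 0, 0, 0]
    - [0, 0, 45, 0, 0, 0]
    - [0, 0, 54, 0, 0, 0]
    - [0, 0, 54, 0, 0, 0]
    - [0, 0, 54, 0, 0, 0]

```text
t: 14.32
eef_pos: [475.7, 240.6, 236.6]
orientation: [-0.0, 1.0, -0.001, 0.0]
ft_force: [-0.4, 0.7, -2.0]
opening: 0.182
```

Run:
```python
from mv import *
p,d=vision.grab_frame("scene"); crop("s",p,280,110,380,200,6,"pics/b5.png")
go([475,241.5,220],pose(-np.pi/2,0))
```

```text
t 14.38 pos [475.705 240.615 236.835] q [0.362 0.045 1.35  0.    1.746 1.934] F [-0.342 -0.356 -2.175] op 0.18323285139938045
row [-0.7 -0.9 16.8] [-0.    -0.    -0.001]
```

View pics/b5.png

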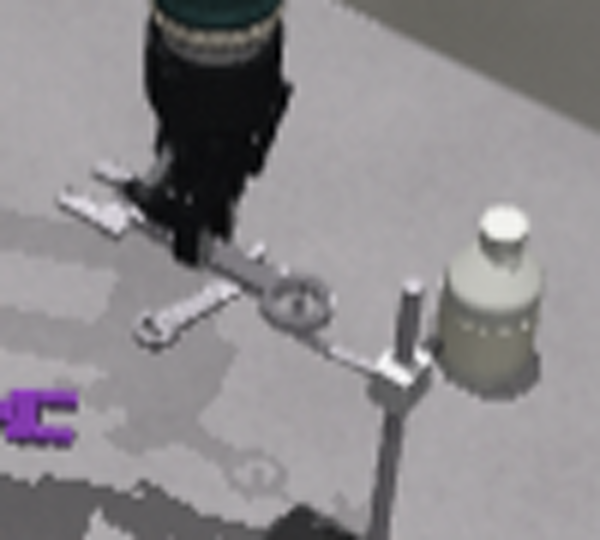

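The tip is inside the eye at crop (297,300). Next I lower further, then pitch the tool so the jaw end dips and the release swing stays small.

```bash
cat > tilt.py <<'E'
from mv import *
s,C=here(); e=np.array([67,-1,-29.7])
for a,ez in ((0,252),(.17,249),(.34,247),(.51,245),(.68,243),(.85,242),(.95,241)):
    R=pose(-np.pi/2,a); p=np.array([542,241.8,ez])-R.apply(e)
    print(a,p.round(0),C.inv().apply(p-s["eef_pos"]).round(1).tolist(),(C.inv()*R).as_rotvec().round(3).tolist())
E
python3 tilt.py
```

```text
0 [475. 241. 222.] [-0.7, -0.2, 14.5] [-0.0, -0.0, -0.001]
0.17 [481. 241. 208.] [5.3, -0.2, 28.4] [-0.0, 0.17, -0.001]
0.34 [489. 241. 197.] [13.0, -0.2, 40.2] [-0.0, 0.34, -0.001]
0.51 [498. 241. 186.] [22.3, -0.2, 50.5] [-0.0, 0.51, -0.001]
0.68 [509. 241. 178.] [32.8, -0.2, 59.1] [-0.0, 0.68, -0.001]
0.85 [520. 241. 172.] [44.4, -0.2, 64.8] [0.0, 0.85, -0.001]
0.95 [527. 241. 169.] [51.5, -0.2, 67.6] [0.0, 0.95, -0.001]
```

>>> send_rows:
  motion:
    - [-0.7, 0, 8, 0, 0, 0]
    - [-0.7, 0, 14.5, 0, 0, 0]
    - [2, 0, 21, 0, 0.085, 0]
    - [5.3, 0, 28.4, 0, 0.17, 0]
    - [9, 0, 34.5, 0, 0.255, 0]
    - [13, 0, 40.2, 0, 0.34, 0]
    - [13, 0, 40.2, 0, 0.34, 0]

```text
t: 15.25
eef_pos: [486.4, 240.4, 194.6]
orientation: [0.0, 0.986, 0.0, 0.167]
ft_force: [0.3, -0.3, -2.1]
opening: 0.186
```

```bash
python3 - <<'E'
from mv import *
p,d=vision.grab_frame("scene"); crop("s",p,280,110,380,200,6,"pics/b6.png")
s,R=here(); print(s["eef_pos"],s["ft_force"],s["joint_pos"],s["opening"])
E
python3 tilt.py
```

```text
[487.629 240.563 195.801] [ 0.009  0.461 -1.809] [ 0.447 -0.149  1.656 -0.148  1.331  2.032] 0.18089986953004383
0 [475. 241. 222.] [-3.1, -0.2, -29.2] [0.0, -0.338, -0.0]
0.17 [481. 241. 208.] [-2.1, -0.2, -14.1] [0.0, -0.168, -0.0]
0.34 [489. 241. 197.] [1.3, -0.2, -0.4] [0.0, 0.002, -0.0]
0.51 [498. 241. 186.] [6.7, -0.2, 12.3] [0.0, 0.172, -0.0]
0.68 [509. 241. 178.] [13.8, -0.2, 23.9] [0.0, 0.342, -0.0]
0.85 [520. 241. 172.] [22.8, -0.3, 33.2] [0.0, 0.512, -0.0]
0.95 [527. 241. 169.] [28.5, -0.3, 38.2] [0.0, 0.612, -0.0]
```

View pics/b6.png

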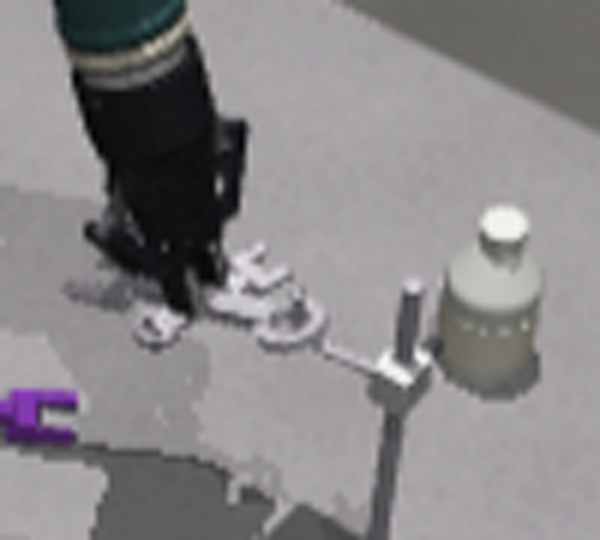

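>>> send_rows:
  motion:
    - [3.5, 0, 6, 0, 0.085, 0]
    - [6.7, 0, 12.3, 0, 0.172, 0]
    - [10, 0, 18.3, 0, 0.257, 0]
    - [13.8, 0, 23.9, 0, 0.342, 0]
    - [18.2, 0, 28.8, 0, 0.427, 0]
    - [22.8, 0, 33.2, 0, 0.512, 0]
    - [28.5, 0, 38.2, 0, 0.612, 0]
    - [28.5, 0, 38.2, 0, 0.612, 0]

```text
t: 16.3
eef_pos: [528.8, 232.3, 172.7]
orientation: [-0.004, 0.894, 0.007, 0.449]
ft_force: [-3.8, 5.8, -6.5]
opening: 0.189
```

Run:
```python
from mv import *
p,d=vision.grab_frame("scene"); crop("s",p,280,110,380,200,6,"pics/b7.png")
s,R=here(); print(s["eef_pos"],s["ft_force"],s["joint_pos"],s["opening"], R.apply([0,0,1]), s["eef_pos"]+R.apply([67,-1,-29.7]))
```

```text
[528.829 232.469 172.779] [-3.09   6.651 -7.366] [ 0.577 -0.317  2.083 -0.753  0.672  2.564] 0.18558244236296076 [ 0.802  0.014 -0.598] [545.052 233.585 244.247]
```

View pics/b7.png

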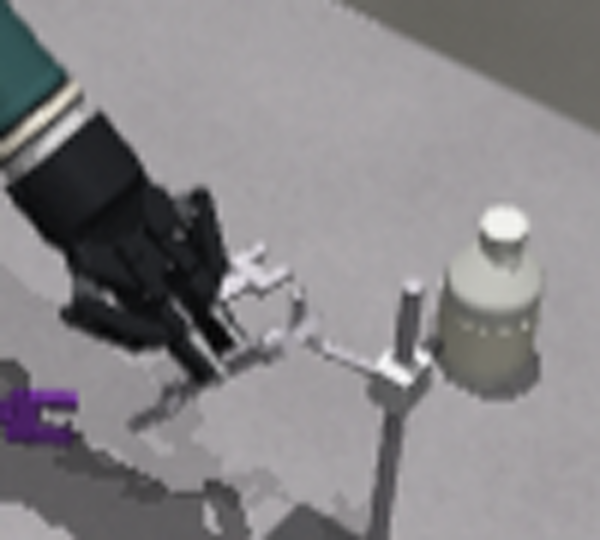

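Joint 6 is at its limit and the eye has been pulled 8 mm sideways, so I ease back to about 42° of tilt.

```bash
sed -i 's/(.68,243),/(.68,243),(.74,242.5),/' tilt.py; python3 tilt.py
```

```text
0 [475. 241. 222.] [7.6, -9.3, -72.6] [-0.009, -0.93, 0.013]
0.17 [481. 241. 208.] [0.0, -9.1, -59.5] [-0.01, -0.76, 0.012]
0.34 [489. 241. 197.] [-4.8, -9.0, -46.3] [-0.011, -0.59, 0.011]
0.51 [498. 241. 186.] [-7.5, -8.8, -32.7] [-0.012, -0.42, 0.01]
0.68 [509. 241. 178.] [-8.0, -8.7, -19.1] [-0.012, -0.25, 0.009]
0.74 [513. 241. 175.] [-7.6, -8.6, -14.5] [-0.013, -0.19, 0.009]
0.85 [520. 241. 172.] [-5.7, -8.5, -6.5] [-0.013, -0.08, 0.008]
0.95 [527. 241. 169.] [-3.8, -8.3, 0.9] [-0.014, 0.02, 0.008]
```

>>> send_rows:
  motion:
    - [-4, -4, -8, 0, -0.1, 0]
    - [-7.6, -8.6, -14.5, -0.013, -0.19, 0.009]
    - [-7.6, -8.6, -14.5, -0.013, -0.19, 0.009]
    - [-7.6, -8.6, -14.5, -0.013, -0.19, 0.009]
    - [-7.6, -8.6, -14.5, -0.013, -0.19, 0.009]

```text
t: 16.98
eef_pos: [511.9, 240.1, 173.8]
orientation: [0.001, 0.933, -0.0, 0.361]
ft_force: [0.5, 0.6, -2.7]
opening: 0.185
```

Run:
```python
from mv import *
p,d=vision.grab_frame("scene"); crop("s",p,280,110,380,200,6,"pics/b8.png")
s,R=here(); print(s["eef_pos"],s["ft_force"],s["joint_pos"],s["opening"], R.apply([0,0,1]), s["eef_pos"]+R.apply([67,-1,-29.7]))
```

```text
[511.918 240.23  173.947] [ 0.639 -0.63  -2.466] [ 0.564 -0.286  1.955 -0.488  0.88   2.334] 0.18368997452090752 [ 0.673 -0.001 -0.739] [541.462 241.31  241.015]
```

View pics/b8.png

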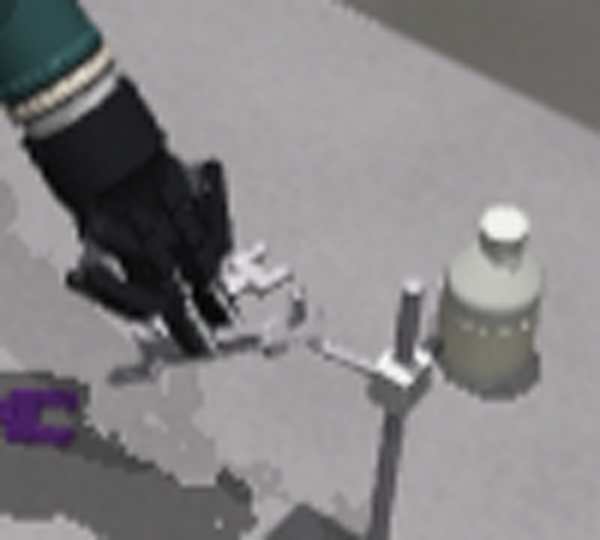

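The force is back to the spanner's weight alone and the eye is centred on the hook's corner. Release.

>>> send_rows:
  motion:
    - [0, 0, 0, 0, 0, 0]
    - [0, 0, 0, 0, 0, 0]
    - [0, 0, 0, 0, 0, 0]
    - [0, 0, 0, 0, 0, 0]
    - [0, 0, 0, 0, 0, 0]
    - [0, 0, 0, 0, 0, 0]
    - [0, 0, 0, 0, 0, 0]
    - [0, 0, 0, 0, 0, 0]
  claw: 0

```text
t: 18.02
eef_pos: [511.9, 240.2, 173.9]
orientation: [0.001, 0.933, -0.0, 0.361]
ft_force: [0.9, -1.1, 0.3]
opening: 1.0
```

Run:
```python
from mv import *
p,d=vision.grab_frame("scene"); crop("s",p,280,110,380,210,6,"pics/b9.png")
s,R=here(); print(s["eef_pos"],s["ft_force"],s["opening"])
```

```text
[511.91  240.203 173.918] [-0.537 -0.445 -0.122] 1.002292674308367
```

View pics/b9.png

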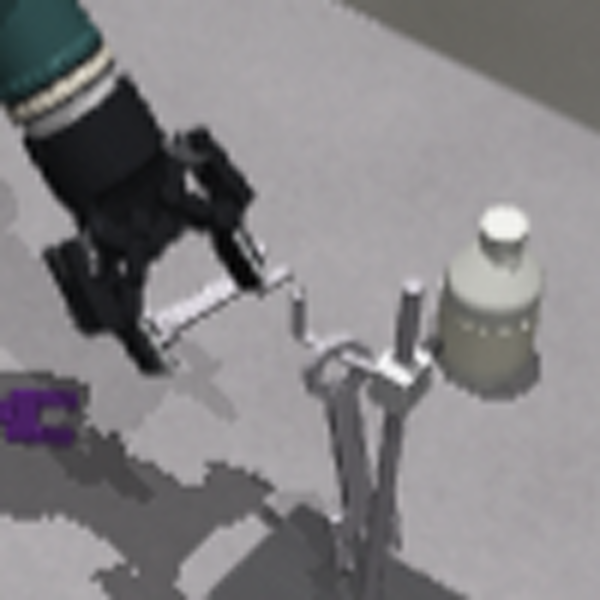

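The spanner hangs by its eye on the arm behind the tip: in the crop the ring is at (335,365), the shaft points down, and the fingers are clear. I retreat along the tool axis and work out the poses for the lid.

>>> send_rows:
  motion:
    - [0, 0, -30, 0, 0, 0]
    - [0, 0, -80, 0, 0, 0]
    - [0, 0, -120, 0, 0, 0]
    - [0, 0, -120, 0, 0, 0]
    - [0, 0, -120, 0, 0, 0]

```text
t: 18.7
eef_pos: [431.0, 240.3, 261.4]
orientation: [0.001, 0.933, 0.0, 0.36]
ft_force: [0.8, -0.4, -0.7]
opening: 0.993
```

```bash
python3 - <<'E'
from mv import *
d=np.load("f0.npz")
# refine the bar from both views: bar ends at z 126
import fit
print(fit.b)
E
python3 - <<'E'
from mv import *
for n in("scene","top"):
  p,d=vision.grab_frame(n)
  if n=="scene": crop(n,p,290,120,370,220,6,"pics/c5.png")
  else: crop(n,p,300,190,380,240,8,"pics/c6.png")
  print([(o["pixel"],o["p"]) for o in vision.pinpoint(n,"lid_handle")])
yaw=.06; R=pose(yaw,.785,yaw); z=R.apply([0,0,1]); bar=np.array([448.1,-226.4,126])
print(z,R.apply([0,1,0])); go(bar+[-20,0,60]-56.5*z,R)
E
```

```text
bath [ 607.79 -216.78    0.06]
top [[-0.7, -0.3], [0.6, -2.0], [1.1, -0.4], [0.9, -1.0], [0.5, 0.1], [0.1, -0.6]]
scene [[-0.1, -1.3], [0.5, -1.6], [-0.8, -0.3], [-2.0, -1.9], [0.1, -0.0], [0.8, -0.5]]
stand [616.58 241.89   0.01]
top [[0.4, -0.4], [0.0, -0.9], [-0.5, -1.2], [0.2, -0.5], [0.5, -0.7]]
scene [[-0.2, -1.2], [-0.5, -1.2], [-0.3, -0.4], [0.4, -1.2], [-0.1, 0.0], [-0.2, 0.5], [-1.2, -0.9]]
tip pred px [[201.44 188.76]]
lid depth z 129.22126843539445
top 276 (607.364990234375, -157.8721466064453) 183.065185546875 42.95958709716797 34.464210510253906 [ 521.83 -226.09] [ 686.01 -101.02]
eye [[ 665.6  -118.64  140.  ]]
shaft mean [ 609.34 -157.45] dir -145.53333424279532 dist 68.34390276464825 eye dir 34.60550411072131
scene 316 (609.384765625, -162.5505828857422) 182.33233642578125 44.59400939941406 34.33452606201172 [ 523.53 -231.67] [ 688.47 -100.03]
eye [[ 670.84 -121.39  140.  ]]
shaft mean [ 612.06 -158.04] dir 34.71651131871415 dist 69.27114255333673 eye dir 31.94339516307696
tri eye (array([ 668.01, -118.78,  133.19]), np.float64(1.1767987967431923))
[ 607.79 -216.78    0.06]
[([224.1, 255.1], 0.97), ([318.0, 268.1], 0.62)]
[([331.7, 150.8], 0.75), ([337.7, 225.0], 0.73), ([200.4, 192.6], 0.19)]
[ 0.706  0.042 -0.707] [0.706 0.042 0.707]
t 18.9 pos [431.228 239.798 260.447] q [ 0.708 -0.472  1.905 -0.5    1.159  2.351] F [-0.594  0.02   0.225] op 1.0021663555107634
row [-55.7 468.5  -1.6] [-0.003  0.074 -1.612]
```

View pics/c5.png

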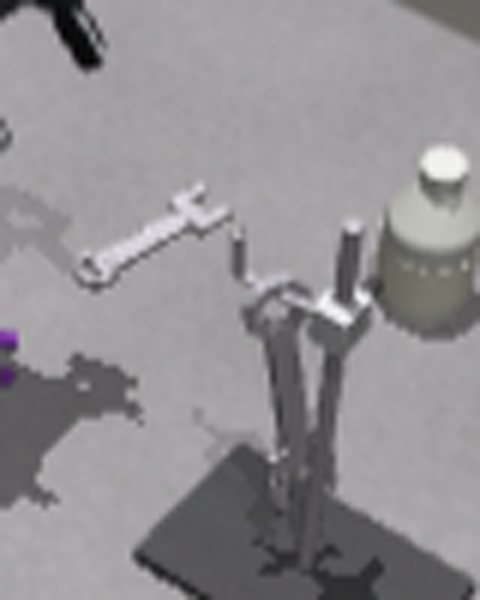

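View pics/c6.png

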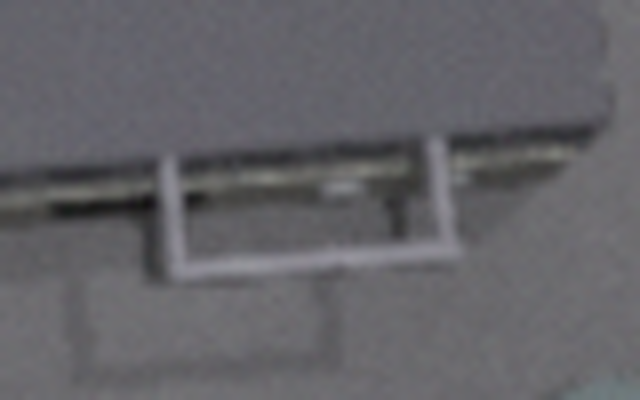

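Run:
```python
from mv import *
print(atz("top",(np.array([[318,258],[178,271],[450,247]])+.5)/8-.5+[300,190],126))
print(atz("scene",(np.array([[168,112],[48,238]])+.5)/5-.5+[200,220],126).mean(0))
print(atz("scene",[[224.1,255.1]],126))
```

```text
[[ 448.622 -228.62   126.   ]
 [ 443.733 -166.243  126.   ]
 [ 452.67  -287.453  126.   ]]
[ 447.741 -228.724  126.   ]
[[ 456.815 -225.227  126.   ]]
```

>>> send_rows:
  motion:
    - [-56, 468, -2, -0.003, 0.074, -1.612]
    - [-56, 468, -2, -0.003, 0.074, -1.612]
    - [-56, 468, -2, -0.003, 0.074, -1.612]
    - [-56, 468, -2, -0.003, 0.074, -1.612]
    - [-56, 468, -2, -0.003, 0.074, -1.612]
    - [-56, 468, -2, -0.003, 0.074, -1.612]
    - [-56, 468, -2, -0.003, 0.074, -1.612]
    - [-56, 468, -2, -0.003, 0.074, -1.612]
  claw: 128

```text
t: 19.9
eef_pos: [433.0, -50.2, 231.9]
orientation: [0.145, 0.849, 0.398, 0.316]
ft_force: [-0.2, -1.2, -0.4]
opening: 0.501
```

Run:
```python
from mv import *
yaw=.06; R=pose(yaw,.785,yaw); z=R.apply([0,0,1]); bar=np.array([448.1,-226.4,126])
go(bar+[-20,0,60]-56.5*z,R)
```

```text
t 19.9 pos [433.03  -50.191 231.862] q [-0.524 -0.754  2.088  0.364  1.194  0.143] F [-0.18  -1.168 -0.429] op 0.5008047954413418
row [-161.2   85.4  -25.7] [-0.06  0.06 -0.74]
```

Joint 2 is near its limit at 45° of tilt, so I use a milder tilt of 0.3 rad for the handle and let the bar turn in the pads.

Run:
```python
from mv import *
yaw=.065; R=pose(yaw,.3,yaw); z=R.apply([0,0,1]); bar=np.array([448,-227.5,126])
go(bar+[0,0,50]-56.5*z,R)
```

```text
t 19.9 pos [433.03  -50.191 231.862] q [-0.524 -0.754  2.088  0.364  1.194  0.143] F [-0.18  -1.168 -0.429] op 0.5008047954413418
row [-138.5  112.5   -0.7] [ 0.404 -0.118 -0.742]
```

>>> send_rows:
  motion:
    - [-138.5, 112.5, -1, 0.404, -0.118, -0.742]
    - [-138.5, 112.5, -1, 0.404, -0.118, -0.742]
    - [-138.5, 112.5, -1, 0.404, -0.118, -0.742]
    - [-138.5, 112.5, -1, 0.404, -0.118, -0.742]
    - [-138.5, 112.5, -1, 0.404, -0.118, -0.742]
    - [-138.5, 112.5, -1, 0.404, -0.118, -0.742]
    - [-138.5, 112.5, -1, 0.404, -0.118, -0.742]

```text
t: 20.78
eef_pos: [430.7, -228.4, 229.2]
orientation: [0.101, 0.677, 0.721, 0.109]
ft_force: [-0.6, 0.5, 0.7]
opening: 0.5
```

Run:
```python
from mv import *
yaw=.065; R=pose(yaw,.3,yaw); z=R.apply([0,0,1]); bar=np.array([448,-227.5,126])
go(bar+43.5*z,R)
p,d=vision.grab_frame("scene"); crop("s",p,170,180,310,300,5,"pics/d1.png")
```

```text
t 20.77 pos [ 430.744 -228.415  229.227] q [-0.765 -0.248  1.663  0.221  1.524 -0.816] F [-0.643  0.454  0.718] op 0.5003921516723637
row [ -0.5 -13.9 147.2] [-0.001 -0.001 -0.002]
```

View pics/d1.png

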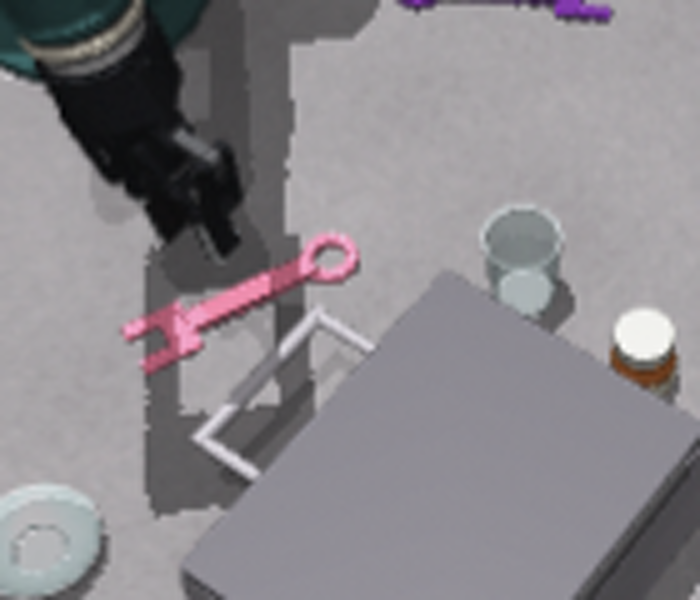

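>>> send_rows:
  motion:
    - [0, -14, 30, 0, 0, 0]
    - [0, -14, 70, 0, 0, 0]
    - [0, -14, 95, 0, 0, 0]
    - [0, -14, 95, 0, 0, 0]

```text
t: 21.32
eef_pos: [443.4, -225.9, 131.8]
orientation: [0.099, 0.678, 0.721, 0.109]
ft_force: [-0.2, 0.2, 0.2]
opening: 0.498
```

Run:
```python
from mv import *
yaw=.065; R=pose(yaw,.3,yaw); z=R.apply([0,0,1]); bar=np.array([448,-227.5,126])
go(bar+43.5*z,R)
p,d=vision.grab_frame("scene"); crop("s",p,190,200,290,290,6,"pics/d2.png")
```

```text
t 21.32 pos [ 443.44 -225.94  131.78] q [-0.739 -0.189  1.808  0.222  1.323 -0.834] F [-0.165  0.206  0.225] op 0.49778068311586393
row [-2.1  2.8 50.3] [-0.004 -0.005 -0.004]
```

View pics/d2.png

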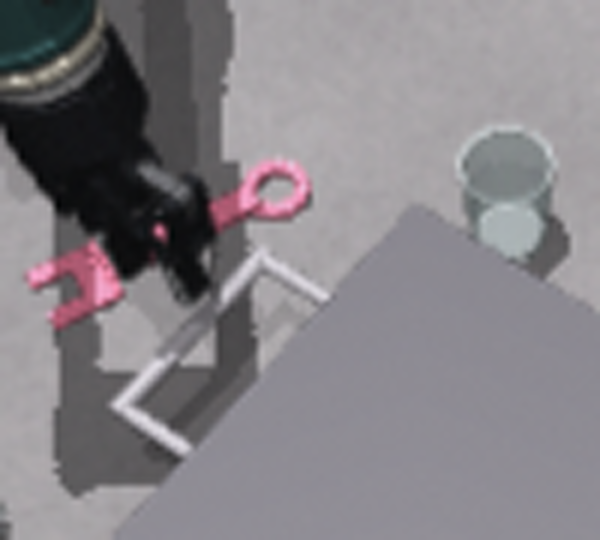

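Run:
```python
from mv import *
s,R=here()
for v in ((0,21,-34),(0,35,-34),(0,-21,-34),(0,-35,-34)):
  w=s["eef_pos"]+R.apply(v); print(v,w,((proj("scene",[w])-[190,200])*6).round(0))
print(((proj("scene",[[448,-227.5,126]])-[190,200])*6).round(0))
```

```text
(0, 21, -34) [ 454.445 -226.353  172.635] [[190. 285.]]
(0, 35, -34) [ 467.8   -225.532  176.754] [[207. 293.]]
(0, -21, -34) [ 414.38  -228.813  160.277] [[138. 261.]]
(0, -35, -34) [ 401.025 -229.634  156.158] [[121. 254.]]
[[191. 325.]]
```

The visible back finger tip at (190,298) matches the model. I advance the last 50 mm and close.

>>> send_rows:
  motion:
    - [-1, 2, 15, 0, 0, 0]
    - [-2, 3, 30, 0, 0, 0]
    - [-2, 3, 42, 0, 0, 0]
    - [-2, 3, 50, 0, 0, 0]
    - [-2, 3, 50, 0, 0, 0]
    - [-2, 3, 50, 0, 0, 0]

```text
t: 22.12
eef_pos: [462.3, -227.8, 87.4]
orientation: [0.101, 0.677, 0.721, 0.109]
ft_force: [-0.5, -0.2, -0.2]
opening: 0.499
```

Run:
```python
from mv import *
yaw=.065; R=pose(yaw,.3,yaw); z=R.apply([0,0,1]); bar=np.array([448,-227.5,126])
go(bar+43.5*z,R)
p,d=vision.grab_frame("scene"); crop("s",p,190,200,290,290,6,"pics/d3.png")
```

```text
t 22.12 pos [ 462.291 -227.796   87.389] q [-0.713 -0.121  1.841  0.224  1.214 -0.831] F [-0.46  -0.201 -0.167] op 0.49878970045891974
row [ 1.2 -2.2  2.4] [-0.001 -0.002 -0.003]
```

View pics/d3.png

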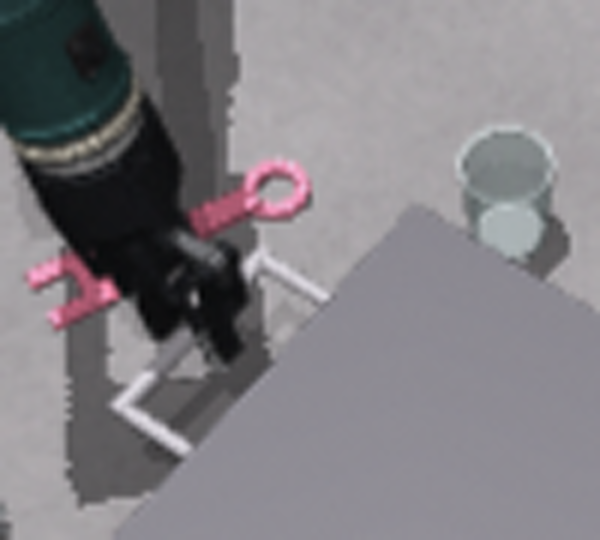

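The bar lies between the fingers and the back finger is in the gap. Close.

>>> send_rows:
  motion:
    - [0, 0, 0, 0, 0, 0]
    - [0, 0, 0, 0, 0, 0]
    - [0, 0, 0, 0, 0, 0]
    - [0, 0, 0, 0, 0, 0]
    - [0, 0, 0, 0, 0, 0]
    - [0, 0, 0, 0, 0, 0]
  claw: 255
  grip_force: 50

```text
t: 22.92
eef_pos: [462.2, -228.2, 88.2]
orientation: [0.101, 0.677, 0.721, 0.109]
ft_force: [-4.6, 0.4, 5.9]
opening: 0.116
```

```bash
cat > lid.py <<'E'
from mv import *
import sys
s,C=here(); print(s["t"],s["eef_pos"],s["ft_force"],s["opening"],s["joint_pos"])
# assume bar at tool (0,0,-g) on centre; hinge from fit
th0=float(sys.argv[1]); g=43.5
yaw=.065; u=np.array([np.cos(yaw),np.sin(yaw),0]); ax=np.array([-np.sin(yaw),np.cos(yaw),0])
d0=np.array([-270*u[0],-270*u[1],6.])
f=lambda th:Ro.from_rotvec(th*ax).apply(d0)
a0=np.arctan2(C.apply([0,0,1])@u,-C.apply([0,0,1])[2]); print("a0",a0,"f",f(.785)-f(0))
bar0=s["eef_pos"]-C.apply([0,0,1])*g
for th,a in zip(np.linspace(th0,.79,9)[1:],np.linspace(a0,0,9)[1:]):
    R=pose(yaw,a,yaw); p=bar0+f(th)-f(th0)+R.apply([0,0,g])
    print(round(th,3),p.round(0),C.inv().apply(p-s["eef_pos"]).round(1).tolist(),(C.inv()*R).as_rotvec().round(3).tolist())
E
python3 lid.py 0
```

```text
22.925 [ 462.17  -228.181   88.166] [-4.64   0.414  5.862] 0.11638515450707235 [-0.713 -0.122  1.841  0.223  1.215 -0.831]
a0 0.2992417253633362 f [ 83.07    5.407 189.087]
0.099 [ 463. -228.  114.] [0.0, 8.0, -24.9] [0.037, -0.001, -0.003]
0.198 [ 465. -228.  140.] [0.1, 18.5, -48.7] [0.075, -0.001, -0.003]
0.296 [ 471. -228.  166.] [0.1, 31.2, -71.4] [0.112, -0.001, -0.003]
0.395 [ 479. -227.  190.] [0.2, 46.1, -92.5] [0.15, -0.001, -0.003]
0.494 [ 489. -226.  214.] [0.2, 63.0, -112.0] [0.187, -0.001, -0.003]
0.592 [ 502. -226.  236.] [0.3, 81.6, -129.6] [0.224, -0.001, -0.003]
0.691 [ 517. -225.  257.] [0.4, 102.0, -145.2] [0.262, -0.001, -0.003]
0.79 [ 533. -224.  276.] [0.5, 123.7, -158.7] [0.299, -0.001, -0.003]
```

The bar is gripped (opening 0.116, about 12 mm). I lift along the arc, the first half slowly.

>>> send_rows:
  motion:
    - [0, 3.5, -12, 0.018, 0, 0]
    - [0, 8, -25, 0.037, 0, 0]
    - [0, 13, -37, 0.056, 0, 0]
    - [0, 18.5, -48.7, 0.075, 0, 0]
    - [0, 24.5, -60, 0.094, 0, 0]
    - [0, 31.2, -71.4, 0.112, 0, 0]
    - [0, 38.5, -82, 0.131, 0, 0]
    - [0, 46, -92.5, 0.15, 0, 0]

```text
t: 23.92
eef_pos: [477.7, -226.9, 188.2]
orientation: [0.048, 0.683, 0.727, 0.054]
ft_force: [-0.6, 0.5, -1.2]
opening: 0.115
```

```bash
python3 lid.py 0.395
python3 - <<'E'
from mv import *
p,d=vision.grab_frame("scene"); crop("s",p,170,180,320,320,5,"pics/d4.png")
E
```

```text
23.925 [ 477.678 -226.94   188.184] [-0.624  0.46  -1.227] 0.11454646464413225 [-0.613 -0.052  1.55   0.093  1.533 -0.673]
a0 0.14419548918587788 f [ 83.07    5.407 189.087]
0.444 [ 483. -227.  200.] [-0.1, 6.6, -11.1] [0.018, -0.003, -0.003]
0.494 [ 488. -226.  212.] [-0.0, 13.7, -21.9] [0.036, -0.003, -0.003]
0.543 [ 494. -226.  223.] [0.0, 21.4, -32.2] [0.054, -0.003, -0.003]
0.592 [ 501. -226.  234.] [0.1, 29.5, -42.2] [0.072, -0.003, -0.003]
0.642 [ 508. -225.  245.] [0.2, 38.2, -51.7] [0.09, -0.003, -0.003]
0.691 [ 516. -225.  255.] [0.2, 47.2, -60.7] [0.108, -0.003, -0.003]
0.741 [ 524. -224.  265.] [0.3, 56.8, -69.3] [0.126, -0.003, -0.003]
0.79 [ 532. -224.  274.] [0.3, 66.7, -77.4] [0.144, -0.003, -0.003]
```

View pics/d4.png

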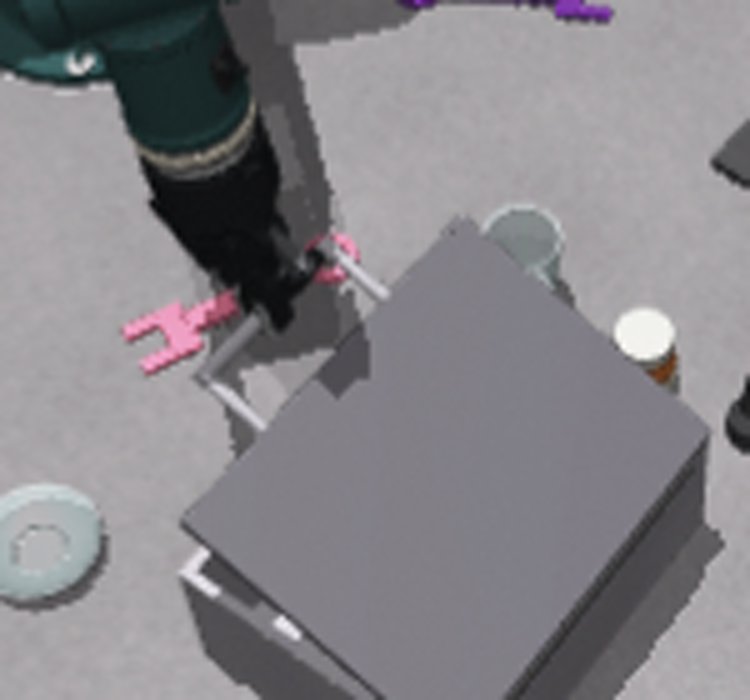

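The lid is rising, with its front edge lifted in the picture and the bar still in the grip at about (290,300). Forces are low. On to 45°.

>>> send_rows:
  motion:
    - [0, 6.6, -11.1, 0.018, 0, 0]
    - [0, 13.7, -21.9, 0.036, 0, 0]
    - [0, 21.4, -32.2, 0.054, 0, 0]
    - [0, 29.5, -42.2, 0.072, 0, 0]
    - [0, 38.2, -51.7, 0.09, 0, 0]
    - [0, 47.2, -60.7, 0.108, 0, 0]
    - [0, 56.8, -69.3, 0.126, 0, 0]
    - [0, 66.7, -77.4, 0.144, 0, 0]

```text
t: 24.98
eef_pos: [531.7, -223.2, 276.3]
orientation: [-0.003, 0.685, 0.729, 0.001]
ft_force: [-5.2, 1.7, 1.9]
opening: 0.116
```

```bash
cat > chk.py <<'E'
from mv import *
s,C=here(); print(s["t"],s["eef_pos"],s["ft_force"],s["opening"],s["joint_pos"])
b=s["eef_pos"]-C.apply([0,0,43.5]); yaw=.065; u=np.array([np.cos(yaw),np.sin(yaw),0])
h=np.array([607.8,-216.8,120])+110*u
print("bar",b,"angle from height",np.arcsin((b[2]-120)/np.hypot(270,6))-6/270,"from pos",np.arctan2(b[2]-120,(h-b)@u)-6/270)
p,d=vision.grab_frame("scene"); P=cloud("scene",d); cv2.imwrite("pics/e_%.1f.png"%s["t"],p[:,:,::-1])
Q=P.reshape(-1,3); Q=Q[~np.isnan(Q).any(1)]
L=np.c_[(Q-h)@u,(Q-h)@np.array([-np.sin(yaw),np.cos(yaw),0]),Q[:,2]-120]
m=(L[:,0]>-200)&(L[:,0]<-30)&(abs(L[:,1])<120)&(L[:,2]>20); M=L[m]
k=np.ones(len(M),bool)
for _ in range(6):
    c=np.polyfit(M[k,0],M[k,2],1); r=M[:,2]-np.polyval(c,M[:,0]); k=abs(r)<max(4,2*np.median(abs(r[k])))
print("plane slope angle",np.arctan(-c[0]),len(M),k.sum(),c)
E
python3 chk.py; ls pics | grep e_
```

```text
24.975 [ 531.718 -223.174  276.332] [-5.173  1.735  1.879] 0.11563726413260825 [-0.497  0.149  1.16   0.003  1.838 -0.559]
bar [ 531.862 -223.375  319.831] angle from height 0.8107499102022324 from pos 0.7984597860481046
plane slope angle 1.2779673311603972 6954 4425 [  -3.317 -139.695]
e_25.0.png
```

```bash
python3 - <<'E'
import re
t=open("chk.py").read().replace("k=np.ones(len(M),bool)","k=abs(M[:,2]+M[:,0])<30").replace("(abs(L[:,1])<120)","(L[:,1]<-30)&(L[:,1]>-125)")
open("chk.py","w").write(t)
E
python3 chk.py; ls pics|grep e_
python3 - <<'E'
from h import *
p,_=vision.grab_frame("top"); cv2.imwrite("pics/etop.png",p[:,:,::-1])
E
```

```text
25.025 [ 532.94  -223.073  277.402] [-6.481  1.721  2.406] 0.11269938710056925 [-0.496  0.151  1.156  0.003  1.838 -0.559]
bar [ 533.016 -223.253  320.902] angle from height 0.8166609555058638 from pos 0.8042370227698415
plane slope angle 0.7752062568101302 2728 1238 [-0.98  21.268]
e_25.0.png
```

View pics/e_25.0.png

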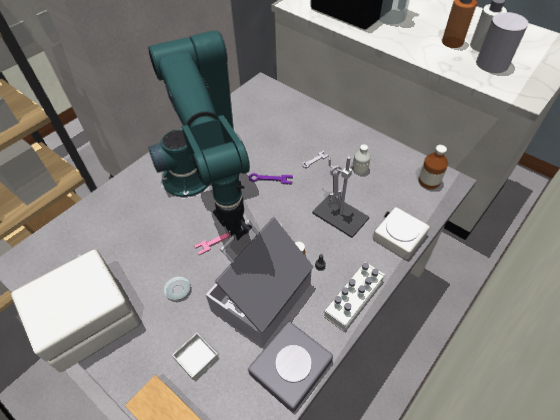

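The lid is at about 45° (0.78–0.81 by three estimates) and the spanner hangs on the stand at (343,180). I make a small trim, let it settle, and recheck both.

>>> send_rows:
  motion:
    - [0, -2, 2, 0, 0, 0]
    - [0, -3, 3, 0, 0, 0]
    - [0, -3, 3, 0, 0, 0]
    - [0, -3, 3, 0, 0, 0]
    - [0, -3, 3, 0, 0, 0]
    - [0, -3, 3, 0, 0, 0]

```text
t: 25.88
eef_pos: [529.1, -223.3, 273.6]
orientation: [-0.002, 0.684, 0.729, 0.001]
ft_force: [-4.4, -0.4, 1.3]
opening: 0.113
```

```bash
python3 chk.py; python3 chk.py
python3 - <<'E'
from h import *
p,_=vision.grab_frame("scene"); crop("s",p,290,130,380,220,6,"pics/f1.png")
q,_=vision.grab_frame("top"); crop("s",q,170,145,270,235,6,"pics/f2.png")
# bystanders: changes against start picture
for n,i,k in(("scene",p,"sp"),("top",q,"tp")):
  for o in("beaker","jar","horn_tip","reagent","dish","tray"):
    r=vision.pinpoint(n,o); print(n,o,[(np.round(x["pixel"]),round(x["p"],2)) for x in r[:1]])
E
```

```text
25.875 [ 529.051 -223.322  273.615] [-4.431 -0.438  1.294] 0.11292308315345347 [-0.5    0.142  1.173  0.003  1.83  -0.562]
bar [ 529.148 -223.509  317.114] angle from height 0.795912481834223 from pos 0.7843956956873935
plane slope angle 0.7565538288162766 2689 1313 [-0.944 20.715]
25.925 [ 529.052 -223.336  273.634] [-4.44  -0.211  0.836] 0.11838464874472755 [-0.5    0.142  1.173  0.003  1.83  -0.562]
bar [ 529.149 -223.522  317.133] angle from height 0.7960166813093377 from pos 0.7844428948392809
plane slope angle 0.7566026806401128 2695 1290 [-0.944 20.557]
scene beaker []
scene jar [(array([289., 296.]), 0.61)]
scene horn_tip [(array([320., 266.]), 0.63)]
scene reagent [(array([359., 172.]), 0.58)]
scene dish [(array([179., 290.]), 0.8)]
scene tray [(array([196., 360.]), 0.75)]
top beaker [(array([276., 216.]), 0.45)]
top jar [(array([276., 190.]), 0.62)]
top horn_tip [(array([272., 165.]), 0.65)]
top reagent [(array([142., 208.]), 0.84)]
top dish [(array([374., 252.]), 0.58)]
top tray [(array([406., 187.]), 0.93)]
```

View pics/f1.png

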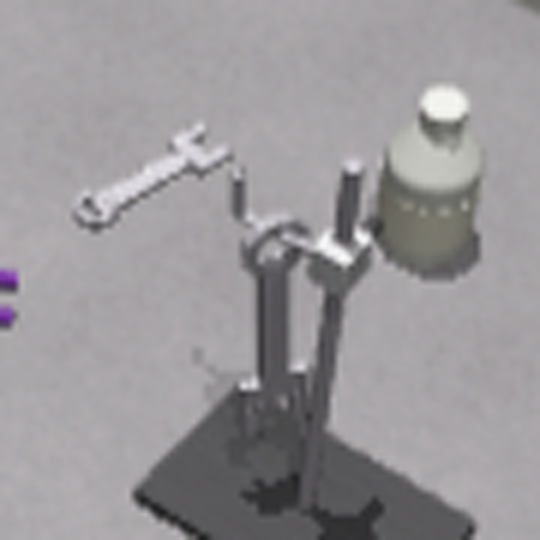

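View pics/f2.png

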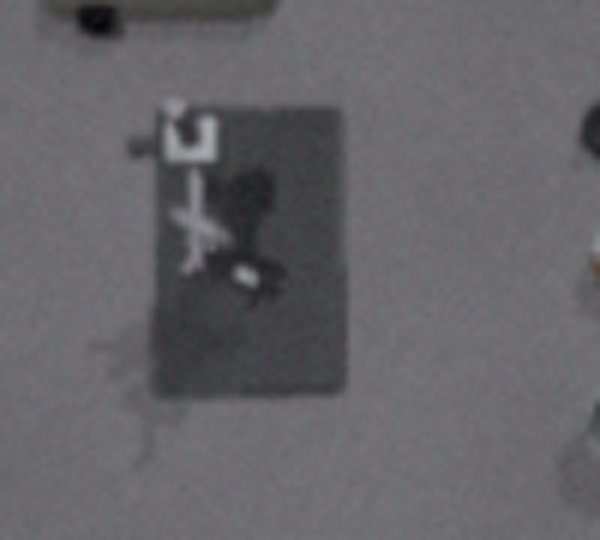

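The spanner hangs upright with its ring around the arm at f1 (270,245), and the bystanders are unchanged. I hold a further second to make sure everything is at rest.

>>> send_rows:
  motion:
    - [0, 0, 0, 0, 0, 0]
    - [0, 0, 0, 0, 0, 0]
    - [0, 0, 0, 0, 0, 0]
    - [0, 0, 0, 0, 0, 0]
    - [0, 0, 0, 0, 0, 0]
    - [0, 0, 0, 0, 0, 0]
    - [0, 0, 0, 0, 0, 0]
    - [0, 0, 0, 0, 0, 0]

```text
t: 27.68
eef_pos: [529.1, -223.3, 273.7]
orientation: [-0.002, 0.684, 0.729, 0.001]
ft_force: [-4.5, -0.4, 1.2]
opening: 0.114
```

```bash
python3 - <<'E'
from h import *
q,_=vision.grab_frame("scene")
for i in range(4):
  p,_=vision.grab_frame("scene"); D=np.abs(p[125:225,320:360].astype(int)-q[125:225,320:360]).mean(2); print((D>25).sum(),D.max()); q=p
crop("s",p,290,130,380,220,6,"pics/f3.png")
E
python3 chk.py
```

```text
0 2.3333333333333335
0 2.3333333333333335
0 2.3333333333333335
0 2.3333333333333335
27.925 [ 529.073 -223.35   273.644] [-4.872  0.289  0.679] 0.12065042335825768 [-0.5    0.142  1.173  0.003  1.83  -0.562]
bar [ 529.163 -223.538  317.143] angle from height 0.796069759531756 from pos 0.7845031487327743
plane slope angle 0.7592902110742826 2686 1275 [-0.949 20.307]
```

View pics/f3.png

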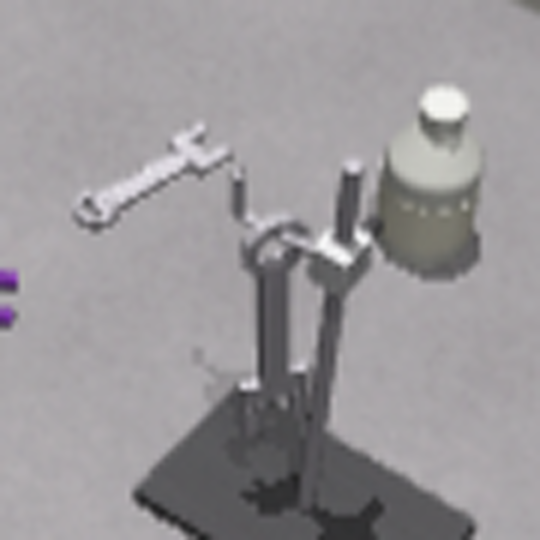

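Everything is at rest, with the ring at (270,245) and the shaft vertical. Handing in.

```bash
python3 -c "
from plant import hand_in
print(hand_in())"
```

```text
the job is handed in; nothing more can be done
None
```

The steel spanner is hanging by its eye on the stand's hook, and the arm is holding the bath lid by its bar handle at about 45°. I handed the job in at about 28 s; no verdict was given.

**Last checks**
- **Spanner:** it hangs upright behind the hook tip with nothing touching it. Five consecutive pictures over about 0.25 s showed no motion.
- **Lid:** three angle estimates gave 0.76 rad (depth plane), 0.784 rad (bar position) and 0.796 rad (bar height). They differ slightly, but all fall within 0.68–0.89. Wrist force was about 5 N and the grip on the bar was steady.
- **Other things on the bench:** the beaker, jar, horn tip, reagent, dish and tray appeared where they started. The beaker was found in the top view only, and at low confidence. I judged the small wrench by eye only.

**What went wrong on the way**
- **Missed first grasp:** the fingers shut on air because their ends sit 27.5 mm behind the reported TCP, which disagrees with the description. I found the offset by touching the shaft lightly (up to about 9 N) and corrected for it.
- **Joint 6 at its limit:** tilting the spanner on the hook ran joint 6 up to its limit (2.564 of 2.57) and pushed the eye about 8 mm sideways. I eased the tilt back before letting go.
- **Joint 2 near its limit:** on the way to the lid, joint 2 came within 0.006 rad of its limit, so I used a smaller tilt for the handle.

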